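# Lay the tall tin down in its travel bed

## Task

The truck is about to drive off: push the tall tin up to the low front edge of its travel bed and tip it over that edge by pushing high, so that it lies on the bed with its lid towards the buffer. Then push its base slowly towards the buffer until the spring catch pops up behind it, bed it in with a steady push of about 13 N held for a second, and let go. The tin dents: never press on it with more than 16 N, and leave the other things where they are.

Things in the scene. Friction and masses are not known exactly. Their poses are not given: they have to be found in the camera images.
- tin: Closed rectangular steel tin with a paper band, too wide to grasp: 110 mm (its x) by 120 mm (its y) by 165 mm tall (its z, towards the lid; the top 6 mm are a dark lid 100 x 110 mm). 0.4 to 0.8 kg, evenly filled. Origin at the centre of its base. It starts standing on the counter, base centre 75 to 105 mm before the bed's front edge, within 10 mm of its centre line, turned up to 0.2 rad.
- tin_mid (a point): Middle of the tin, 82 mm above its base: its centre of mass. Friction of the smooth tin on the counter is about 0.3 and on the bed's rubber mat about 0.45, so pushed below about 150 mm height it slides without tipping until its foot meets the bed's edge.
- tin_lid (a point): Centre of the tin's lid, on its axis, 165 mm from the base centre. Lying on the bed, the lid faces the buffer and the base faces the robot: base centre about 69 mm and upper side 124 mm above the counter, the base at first overhanging the bed's front edge by 10 to 70 mm.
- bed: Fixed low aluminium tray, the travel bed: 250 mm long (its x, away from the robot), 160 mm wide (its y), floor 14 mm above the counter. Origin on the counter under the middle of the front edge. Side rims, inner faces at y = +-75 mm, from x = 30 mm on, are 28 mm high above the counter. At the far end an upright bracket carries a sprung buffer.
- bed_edge (a point): Middle of the upper line of the bed's front edge, 14 mm above the counter: the low stop. With its foot against it, a push at 120 to 145 mm height tips the tin with less than 6 N; it turns about this line, passes its balance when leaning about 39 degrees and then falls onto the bed by itself.
- catch (a joint): Spring catch in the bed's floor: a steel block on the centre line, 40 mm wide, 10 mm along the bed, its far face 32 to 44 mm along the bed's x. Value in m: how far it is pressed down; 0 = up, 9 mm above the floor, 0.009 = flush. The lying tin holds it down by its weight (spring under 1 N); it pops up once the tin's base has passed its far face. Released, the buffer presses the tin back on it.
- bed_mid (a point): Point on the bed's floor, centre line, 115 mm along it. On the floor sits an adjustable fitting: catch and rubber buffer pad together, set each time anew 0 to 12 mm further along the bed, not measured. Pad 90 mm wide, 41 to 97 mm high, face 196 to 209 mm along the bed; spring 5 N per mm, 8 mm of travel. The lid meets it 0.2 to 1.2 mm before the catch can pop up: 1 to 6 N besides 1 to 5 N of friction.
- squeeze: Bystander: white squeeze bottle, 56 mm across, 165 mm tall. Origin at the centre of its underside.
- shaker: Bystander: glass shaker, 50 mm across, 100 mm tall. Origin at the centre of its underside.
- smallpan: Bystander: open steel pan, 100 x 100 x 65 mm. Origin at the centre of its underside.
- jar: Bystander: amber glass jar, 66 mm across, 100 mm tall. Origin at the centre of its underside.
- cup: Bystander: paper cup, 76 mm across, 100 mm tall. Origin at the centre of its underside.
- can: Bystander: plain metal can, 68 mm across, 100 mm tall. Origin at the centre of its underside.

How it is judged:
On the way, in this order (a step that is already met when the one before it is completed fails the run):
1. the tin has been tipped over the edge and lies on the bed, lid end towards the buffer (angle between tin's own z axis and vertical between 1.5 and 1.64 rad and angle between the z axis of tin and the x axis of bed, either way round below 0.08 rad and x of tin_lid in the frame of bed above 0.08 m and y of tin in the frame of bed between -0.03 and 0.03 m and z of tin in the frame of bed between 0.06 and 0.082 m), for 0.2 s.
2. the tin is past the raised catch and is pressed against the buffer with a steady 10 to 16 N (all of step 1 and value of joint catch below 0.002 m and x of tin in the frame of bed between 0.031 and 0.0475 m and contact force between the fingers and tin between 10 and 16 N), for 0.4 s.
At the end, for the whole second after the job is handed in: The tin lies flat on its side on the bed (axis within 4 degrees of level and 0.08 rad of the bed's length, within 30 mm of its centre line), lid towards the buffer, its base just beyond the raised catch (base centre 31 to 47.5 mm along the bed, catch within 2 mm of fully up), at rest (all of step 1 and value of joint catch below 0.002 m and x of tin in the frame of bed between 0.031 and 0.0475 m and linear speed of tin below 0.01 m/s and angular speed of tin below 0.05 rad/s); the robot touches nothing.
It fails at once if the robot presses on the tin with more than 18 N (contact force between any of the fingers, the arm and tin above 18 N).
It fails at once if a bystander is moved by more than 30 mm (distance of any of squeeze, shaker, smallpan, jar, cup, can from where it was at the start of the episode above 0.03 m).
It also fails if it takes over 62 s, if anything falls off the work surface, if the arm or the gripper's body presses on something with over 40 N, if the wrist force passes 120 N, or if a joint passes its speed limit or range.

## Robot

A 7-joint arm with a two-finger parallel gripper is mounted at the origin on the work surface. World frame = base frame: x ahead of the robot, y to its left, z up, the work surface at z = 0. Lengths are in m, angles in rad, forces in N, time in s.
With the tool pointing down it reaches from about 0.425 to 0.875 m from the base axis. Payload 4.7 kg.
Tool frame: the origin (TCP) lies between the finger pads; the fingertips stand 11 mm ahead of it and the grasp point (between the pads) lies 8 mm behind it; z points along the fingers, y is the direction in which the jaws open and shut (so a half turn about z gives the same grasp; the last joint's range is limited). The gripper opens to 87 mm and grips with 3 to 60 N. Pads are 19 mm wide; open, the fingers measure 117 mm over their backs; the gripper's body (75 mm by 190 mm) begins 51 mm behind the grasp point.
Start: joints at [1.116, 0.321, -0.07, 1.45, 0.023, 1.371, -0.057], TCP at [0.294, -0.58, 0.201] pointing down, gripper open.
Joint ranges: [-2.86, 2.86], [-0.3, 2.09], [-1.38, 1.24], [0.06, 2.45], [-1.56, 4.7], [0.09, 2.05], [-2.69, 2.69]. Speed limits (rad/s): [2.57, 2.57, 3.14, 3.14, 3.14, 3.14, 3.14].

## Interface

Orientations are given as a rotation vector (axis times angle).
In Python, from bench import ctrl gives the robot as it stands.
- The arm moves only by the tool servo_tool, never from a script. Its argument "series" is a list of rows, each an object with "travel": the shift along the tool's x, y, z in m, a list of three; "angular": the turn, a rotation vector about the tool's x, y, z in rad, a list of three. A call has 1 to 5 rows; each row shifts and turns the commanded pose from where the row before left it, along the tool's axes as they then stand; what a row does not reach is not made up. A row lasts 1/10 s, in which the tool goes at most 50 mm and 8.59 degrees, less where a joint would pass 70% of its speed; a pose out of reach is approached as far as the arm can. A call with a gripper value outside its range is refused whole. "claw" is the finger opening in m, from 0 to 0.087, set as the call begins (left out, the last holds). The fingers move at their own pace and stop on an object; "squeeze" is the grip in N (left out, the last holds). Time passes only in rows, so rows that do not move let the fingers close. It gives the time, the measured TCP pose, the force and the opening at its end, in the units of the state.
- ctrl.get_state(): the state, without advancing time (a new reading comes with each control period).
- ctrl.get_image(name): name is "scene" or "top" or "wrist"; returns the picture (400x640x3 uint8, red, green, blue); there is no depth.
- ctrl.calibration(name): a dict with "fx", "fy", "cx", "cy" (pixels), "rvec" (rotation vector, rad) and "tvec" (3), from world to camera coordinates, as OpenCV has them. Camera axes: x right, y down, z forward; pixel columns grow to the right and rows downward; lengths in m; the calibration is good to about 2 mm. A picture is of the moment at which its call begins: read the wrist's pose just before it. calibration takes no time and is no camera call; for the wrist camera it gives the pose at the moment of the call.
- ctrl.close_job(): hands the job in, once; it reports no verdict.
The state is a dict: "time": time; "joint_positions": joint angles; "qd": joint speeds; "joint_torque": joint torques, N m; "position": TCP position; "tool_rot": TCP orientation; "ft_force": force on the tool from outside, world axes, zero at the start; "torque": the same for the moment, N m; "grip_width": opening from 0.0 (shut) to 1.0 (fully open).
Only numpy, scipy, OpenCV 4.12 (cv2) and the standard library are available. Lean on these libraries where they do the work, as an engineer would, in place of code of your own. Each camera call takes 0.05 s, during which the arm holds its last target.

## Working session

There is one attempt and no reset: what is moved stays moved. The work goes in short steps, Python scripts to look and compute and a tool call to move; the robot and the scene stay as the last step left them, time stands still between calls to the robot, and variables do not carry over. Pictures are saved under pics/ and viewed, and the job is handed in when it is done.

Besides the shell and the picture viewer there is one more tool, called in YAML: its name, and indented under it one key for each argument. servo_tool: Moves the arm, as the interface text tells. Its arguments: {"type":"object","properties":{"series":{"type":"array","items":{"type":"object","properties":{"travel":{"type":"array","items":{"type":"number"}},"angular":{"type":"array","items":{"type":"number"}}}}},"claw":{"type":"number"},"squeeze":{"type":"number"}},"required":["series"]}

```bash
ls; mkdir -p pics; cat > h.py <<'E'
import numpy as np, cv2
from bench import ctrl
def cam(n):
    c=ctrl.calibration(n); K=np.array([[c['fx'],0,c['cx']],[0,c['fy'],c['cy']],[0,0,1]]);R=cv2.Rodrigues(np.array(c['rvec'],float))[0];return K,R,np.array(c['tvec'],float)
def plane(C,uv,z):
    K,R,t=C; o=-R.T@t
    uv=np.atleast_2d(uv).astype(float)
    d=(np.linalg.inv(K)@np.c_[uv,np.ones(len(uv))].T).T@R
    return o+d*((z-o[2])/d[:,2])[:,None]
def proj(C,P):
    K,R,t=C; q=(K@(R@np.atleast_2d(P).T+t[:,None])).T; return q[:,:2]/q[:,2:]
def grab(n,f):
    im=np.array(ctrl.get_image(n)); cv2.imwrite('pics/'+f+'.png',im[:,:,::-1]); return im
E
python3 - <<'E'
from h import *
print(ctrl.get_state())
grab('scene','s0');grab('top','t0')
for n in('scene','top'):
    K,R,t=cam(n);print(n,K[0,0],-R.T@t,R[2])
E
```

```text
pics
{'time': 0.0, 'joint_positions': array([ 1.11609109,  0.32184855, -0.07007548,  1.45170502,  0.02262627,
        1.37076654, -0.05690895]), 'qd': array([ 5.11764098e-04,  6.21645991e-04, -1.28335003e-03, -2.88714727e-04,
       -2.29851350e-05,  9.08729239e-04, -4.40251275e-04]), 'joint_torque': array([-7.04417325e-04, -4.91290069e+01, -4.05025743e-01, -3.12526560e+01,
       -6.42490690e-02,  4.38588217e-02,  2.11541856e-04]), 'position': array([ 0.29335226, -0.5793669 ,  0.20012981]), 'tool_rot': array([-3.05386997e+00, -7.29270483e-01,  8.99466047e-04]), 'ft_force': array([-0.64755934, -0.34186935,  0.7626314 ]), 'torque': array([ 0.03627068,  0.00764744, -0.03733119]), 'grip_width': 0.9991996702387793}
scene 427.83514686970733 [ 1.40334197 -0.81791447  0.94158836] [-0.57640302  0.55440603 -0.60032784]
top 383.5040273089739 [ 0.4828151  -0.01046117  1.0997746 ] [ 0.11973449 -0.0253725  -0.99248168]
```

View pics/s0.png

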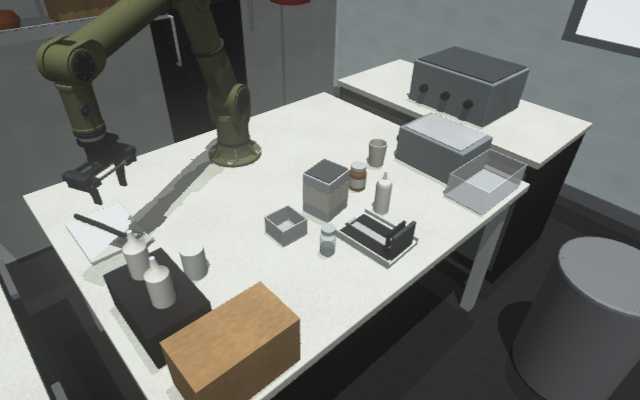

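View pics/t0.png

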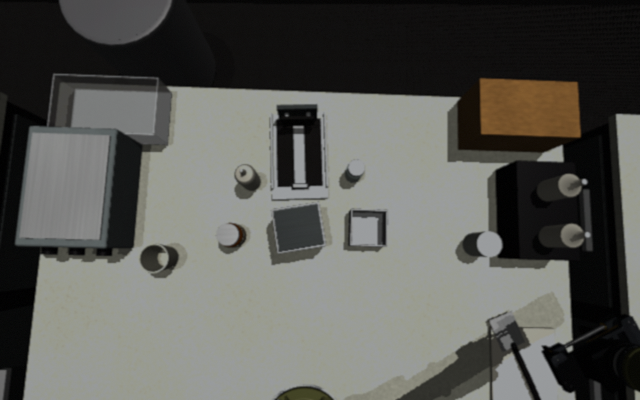

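The top view shows the bed at about (270-328, 105-198), the tin's lid at (273-325, 205-250), the squeeze bottle at (246,177) and the shaker at (355,170). The jar is at (230,235) and the pan at (367,228). I'll enlarge the middle.

```bash
python3 - <<'E'
import cv2
a=cv2.imread('pics/t0.png')[95:265,200:400]
cv2.imwrite('pics/t0c.png',cv2.resize(a,None,fx=3.5,fy=3.5,interpolation=cv2.INTER_CUBIC))
a=cv2.imread('pics/s0.png')[130:270,250:430]
cv2.imwrite('pics/s0c.png',cv2.resize(a,None,fx=4,fy=4,interpolation=cv2.INTER_CUBIC))
E
```

```text
(no output)
```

View pics/t0c.png

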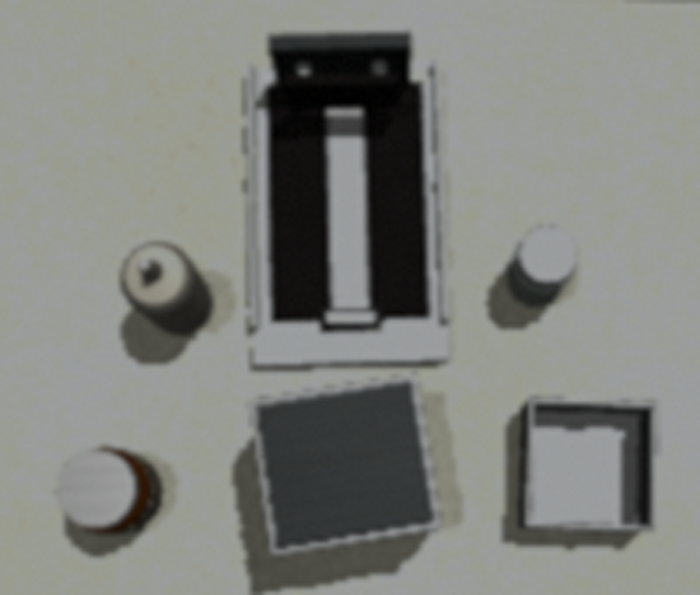

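View pics/s0c.png

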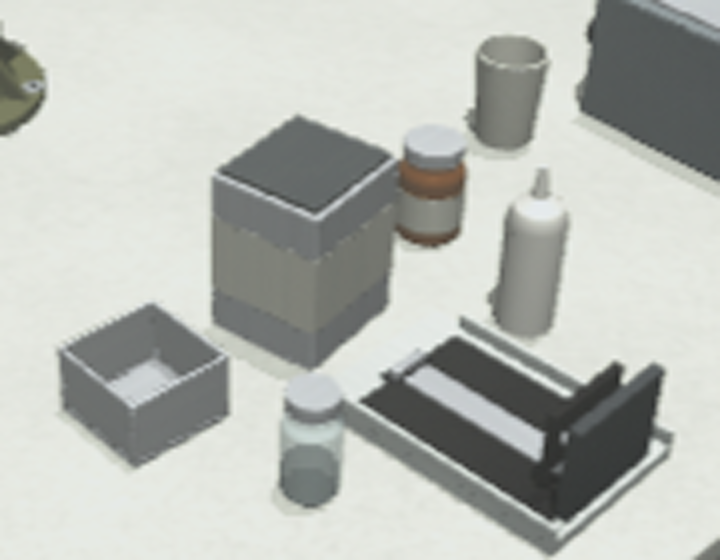

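The crop shows the tin's lid corners at about (257,403), (413,380), (437,522) and (273,550). The bed's front corners are at (252,366) and (447,360), and the catch is at (350,318).

```bash
python3 - <<'E'
from h import *
C=cam('top')
im=cv2.imread('pics/t0.png'); a=im[195:262,262:345].astype(int)
m=((im.max(2)<95)&(im.max(2)>40)).astype(np.uint8)
mm=np.zeros_like(m);mm[203:254,268:328]=m[203:254,268:328]
mm=cv2.morphologyEx(mm,cv2.MORPH_OPEN,np.ones((5,5),np.uint8))
cs,_=cv2.findContours(mm,0,2);
c=max(cs,key=cv2.contourArea)
print(cv2.contourArea(c),cv2.minAreaRect(c))
f=lambda p:np.array(p)/3.5+[200,95]-0.35
lid=f([(257,403),(413,380),(437,522),(273,550)])
L=plane(C,lid,0.165);print('lid',L.round(4),L.mean(0)); print('rect',plane(C,cv2.boxPoints(cv2.minAreaRect(c)),0.165).round(4))
for a,b in((0,1),(1,2),(2,3),(3,0)):
  d=L[b]-L[a];print(np.linalg.norm(d),np.degrees(np.arctan2(d[1],d[0])))
B=plane(C,f([(252,367),(447,361)]),0.014);print('front',B.round(4),B.mean(0))
# rims
R=plane(C,f([(247,68),(248,325),(434,65),(440,322)]),0.028);print('rim',R.round(4))
print('floor stripe',plane(C,f([(328,108),(365,108),(330,310),(371,308)]),.014).round(4))
print('catch top', plane(C,f([(325,312),(378,312),(325,325),(378,325)]),.023).round(4))
for n,p,z in(('squeeze',(157,275),.13),('shaker',(547,255),.1),('jar',(98,489),.1)):print(n,plane(C,f(p),z).round(3))
print('pan',plane(C,f([(528,402),(656,402),(652,528),(525,525)]),.065).round(3))
E
```

```text
1744.5 ((297.9053955078125, 227.43243408203125), (40.93534469604492, 45.04532241821289), 80.53767395019531)
lid [[ 0.5721  0.0891  0.165 ]
 [ 0.5914 -0.0192  0.165 ]
 [ 0.493  -0.0385  0.165 ]
 [ 0.4708  0.0739  0.165 ]] [0.53184141 0.02632005 0.165     ]
rect [[ 0.5693  0.0908  0.165 ]
 [ 0.5906 -0.017   0.165 ]
 [ 0.4926 -0.0361  0.165 ]
 [ 0.472   0.0706  0.165 ]]
0.1099815439423496 -79.88561514163774
0.10037174956259005 -168.8739969035532
0.11459181510199552 101.12696693071703
0.10242000649650482 8.536454932905267
front [[ 0.6158  0.1105  0.014 ]
 [ 0.6254 -0.0479  0.014 ]] [0.62060097 0.03128221 0.014     ]
rim [[ 0.862   0.1234  0.028 ]
 [ 0.648   0.1135  0.028 ]
 [ 0.8701 -0.0305  0.028 ]
 [ 0.6552 -0.041   0.028 ]]
floor stripe [[0.8349 0.0565 0.014 ]
 [0.836  0.0258 0.014 ]
 [0.6646 0.0489 0.014 ]
 [0.6673 0.0154 0.014 ]]
catch top [[0.6613 0.0524 0.023 ]
 [0.6627 0.0094 0.023 ]
 [0.6507 0.052  0.023 ]
 [0.652  0.0091 0.023 ]]
squeeze [[0.667 0.169 0.13 ]]
shaker [[ 0.698 -0.119  0.1  ]]
jar [[0.511 0.21  0.1  ]]
pan [[ 0.588 -0.11   0.065]
 [ 0.591 -0.21   0.065]
 [ 0.494 -0.207  0.065]
 [ 0.494 -0.109  0.065]]
```

```bash
cat >> h.py <<'E'
YAW=0.049; O=np.array([.6206,.0313]); U=np.array([np.cos(YAW),np.sin(YAW)]);V=np.array([-U[1],U[0]])
from scipy.spatial.transform import Rotation as Ro
def bed(p): d=np.asarray(p)[:2]-O; return np.array([d@U,d@V])
def rep(tgt=None):
    s=ctrl.get_state();R=Ro.from_rotvec(s['tool_rot']);M=R.as_matrix()
    print('t%.2f'%s['time'],'p',s['position'].round(4),'bed',bed(s['position']).round(4),'xang',round(np.arctan2(M[1,0],M[0,0]),4),'z',M[:,2].round(3),'F',s['ft_force'].round(2),'w',round(s['grip_width'],3))
    if tgt is not None:
        W=Ro.from_euler('z',YAW).as_matrix()@np.diag([1,-1,-1.])
        print('travel',(M.T@(np.array(tgt)-s['position'])).round(4),'ang',Ro.from_matrix(M.T@W).as_rotvec().round(4))
E
python3 - <<'E'
from h import *
rep([0.46,-0.32,0.30])
C=cam('scene')
# squeeze bottle in scene: base bottom centre about crop (524,330)/4+(250,130)
f=lambda p:np.array(p)/4+[250,130]
print('sq base',plane(C,f([(497,322),(550,325),(522,338)]),0).round(3))
print('bed front corner/edges',proj(C,[[*(O+U*x+V*y),z] for x,y,z in((0,-.08,.014),(.25,-.08,.028),(0,.08,.014))]).round(1))
E
```

```text
t0.10 p [ 0.2934 -0.5794  0.2003] bed [-0.3567 -0.594 ] xang 0.4688 z [-0.001  0.001 -1.   ] F [-0.42  0.79  0.19] w 1.001
travel [ 0.2658 -0.1563 -0.0995] ang [-0.0017  0.0005  0.4198]
sq base [[0.659 0.154 0.   ]
 [0.693 0.187 0.   ]
 [0.689 0.154 0.   ]]
bed front corner/edges [[326.7 227.1]
 [386.7 262.2]
 [357.8 206.8]]
```

servo_tool:
  series:
    - {"travel": [0, 0, -0.05]}
    - {"travel": [0, 0, -0.05]}
    - {"travel": [0.03, 0, 0], "angular": [0, 0, 0.14]}
    - {"travel": [0.03, 0, 0], "angular": [0, 0, 0.14]}
    - {"travel": [0.03, 0, 0], "angular": [0, 0, 0.14]}
  claw: 0.08

```text
$.series[0]: bad value
```

```bash
python3 -c "
from h import *
rep([0.46,-0.2,0.30])"
```

```text
t0.10 p [ 0.2934 -0.5794  0.2003] bed [-0.3567 -0.594 ] xang 0.4688 z [-0.001  0.001 -1.   ] F [-0.42  0.79  0.19] w 1.001
travel [ 0.3201 -0.2634 -0.0993] ang [-0.0017  0.0005  0.4198]
```

Both fields are required in each row.

servo_tool:
  series:
    - {"travel": [0, 0, -0.05], "angular": [0, 0, 0]}
    - {"travel": [0, 0, -0.05], "angular": [0, 0, 0]}
    - {"travel": [0.03, 0, 0], "angular": [0, 0, 0.14]}
    - {"travel": [0.03, 0, 0], "angular": [0, 0, 0.14]}
    - {"travel": [0.03, 0, 0], "angular": [0, 0, 0.14]}
  claw: 0.08

```text
time: 0.6
position: [0.379, -0.5504, 0.3017]
tool_rot: [3.141, 0.067, 0.001]
ft_force: [0.3, -0.1, -0.1]
grip_width: 0.921
```

```bash
python3 -c "
from h import *
rep([0.46,-0.2,0.30])"
```

```text
t0.60 p [ 0.379  -0.5504  0.3017] bed [-0.2698 -0.5692] xang 0.0426 z [ 0. -0. -1.] F [ 0.31 -0.07 -0.08] w 0.921
travel [ 0.0958 -0.3467  0.0016] ang [ 0.0002 -0.0003 -0.0064]
```

servo_tool:
  series:
    - {"travel": [0.02, -0.045, 0], "angular": [0, 0, -0.006]}
    - {"travel": [0.02, -0.045, 0], "angular": [0, 0, 0]}
    - {"travel": [0.02, -0.045, 0], "angular": [0, 0, 0]}
    - {"travel": [0.02, -0.045, 0], "angular": [0, 0, 0]}
    - {"travel": [0.01, -0.045, 0], "angular": [0, 0, 0]}

```text
time: 1.1
position: [0.4572, -0.3186, 0.3005]
tool_rot: [-3.139, -0.089, 0.0]
ft_force: [0.5, 0.0, 0.4]
grip_width: 0.923
```

servo_tool:
  series:
    - {"travel": [0, -0.045, 0], "angular": [0, 0, 0]}
    - {"travel": [0, -0.045, 0], "angular": [0, 0, 0]}
    - {"travel": [-0.01, -0.045, 0], "angular": [0, 0, 0]}
    - {"travel": [-0.01, -0.045, 0], "angular": [0, 0, 0]}
    - {"travel": [-0.01, -0.045, 0], "angular": [0, 0, 0]}

```text
time: 1.6
position: [0.4129, -0.0966, 0.3008]
tool_rot: [3.14, 0.086, -0.001]
ft_force: [0.1, 0.7, 0.7]
grip_width: 0.918
```

```bash
python3 -c "
from h import *
rep([0.431,0.022,0.148])"
```

```text
t1.60 p [ 0.4129 -0.0966  0.3008] bed [-0.2137 -0.1176] xang 0.0549 z [-0.001 -0.    -1.   ] F [0.12 0.65 0.67] w 0.918
travel [ 0.0247 -0.1175  0.1528] ang [0.0001 0.0006 0.0059]
```

servo_tool:
  series:
    - {"travel": [0.015, -0.04, 0], "angular": [0, 0, 0.006]}
    - {"travel": [0.005, -0.04, 0.03], "angular": [0, 0, 0]}
    - {"travel": [0.003, -0.037, 0.03], "angular": [0, 0, 0]}
    - {"travel": [0, 0, 0.045], "angular": [0, 0, 0]}
    - {"travel": [0, 0, 0.045], "angular": [0, 0, 0]}

```text
time: 2.1
position: [0.4309, 0.0206, 0.1503]
tool_rot: [3.139, 0.082, 0.003]
ft_force: [1.2, -0.0, -0.1]
grip_width: 0.922
```

servo_tool:
  series:
    - {"travel": [0, 0, 0], "angular": [0, 0, 0]}

```text
time: 2.2
position: [0.4255, 0.0194, 0.1459]
tool_rot: [-3.14, -0.078, 0.019]
ft_force: [-0.8, -0.2, 0.5]
grip_width: 0.919
```

```bash
python3 -c "
from h import *
rep([0.431,0.022,0.148])
grab('scene','s1');grab('top','t1')
a=cv2.imread('pics/t1.png')[95:325,180:420];b=cv2.imread('pics/s1.png')[90:280,200:440]
b=cv2.resize(b,(400,317));a=cv2.resize(a,(400,383))
o=np.zeros((383,800,3),np.uint8);o[:,:400]=a;o[:317,400:]=b
cv2.imwrite('pics/c1.png',o)"
```

```text
t2.20 p [0.4255 0.0194 0.1459] bed [-0.1955 -0.0023] xang 0.0498 z [-0.012  0.001 -1.   ] F [-0.78 -0.16  0.47] w 0.919
travel [ 0.0056 -0.0023 -0.0022] ang [-0.0012  0.0119  0.0008]
```

View pics/c1.png

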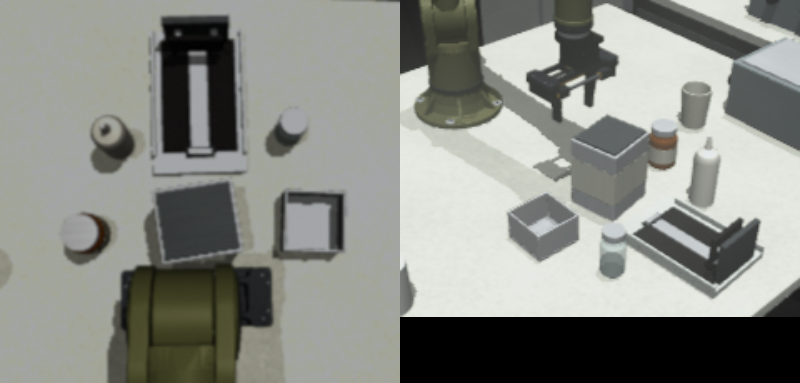

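The gripper stands behind the tin at the right height, centred on the lid (about column 197 in the left crop), and nothing is touched. I'll approach now.

servo_tool:
  series:
    - {"travel": [0.008, -0.001, -0.001], "angular": [0, 0.006, 0]}
    - {"travel": [0.008, -0.001, -0.001], "angular": [0, 0.006, 0]}
    - {"travel": [0.005, 0, 0], "angular": [0, 0, 0]}
    - {"travel": [0.003, 0, 0], "angular": [0, 0, 0]}

```text
time: 2.7
position: [0.4561, 0.0225, 0.1546]
tool_rot: [-3.14, -0.076, -0.022]
ft_force: [-0.3, -0.4, -0.6]
grip_width: 0.92
```

```bash
python3 -c "
from h import *
rep([0.451,0.022,0.148])"
```

```text
t2.70 p [0.4561 0.0225 0.1546] bed [-0.1648 -0.0007] xang 0.0487 z [ 0.014  0.001 -1.   ] F [-0.26 -0.39 -0.64] w 0.92
travel [-0.0052  0.0003  0.0065] ang [ 0.0001 -0.0138 -0.0003]
```

servo_tool:
  series:
    - {"travel": [0, 0, 0.003], "angular": [0, -0.007, 0]}
    - {"travel": [0, 0, 0.003], "angular": [0, -0.006, 0]}
    - {"travel": [0.002, 0, 0], "angular": [0, 0, 0]}
    - {"travel": [0.002, 0, 0], "angular": [0, 0, 0]}
    - {"travel": [0.002, 0, 0], "angular": [0, 0, 0]}

```text
time: 3.2
position: [0.4609, 0.0228, 0.1475]
tool_rot: [3.141, 0.077, -0.002]
ft_force: [-0.4, 0.0, 0.8]
grip_width: 0.921
```

```bash
python3 -c "
from h import *
rep([0.451,0.022,0.148])"
```

```text
t3.20 p [0.4609 0.0228 0.1475] bed [-0.16   -0.0007] xang 0.0488 z [-0.001 -0.    -1.   ] F [-0.4   0.04  0.79] w 0.921
travel [-0.0099  0.0003 -0.0005] ang [ 0.0001  0.0011 -0.0002]
```

servo_tool:
  series:
    - {"travel": [0.002, 0, 0], "angular": [0, 0, 0]}
    - {"travel": [0.002, 0, 0], "angular": [0, 0, 0]}
    - {"travel": [0.002, 0, 0], "angular": [0, 0, 0]}
    - {"travel": [0.002, 0, 0], "angular": [0, 0, 0]}
    - {"travel": [0.002, 0, 0], "angular": [0, 0, 0]}

```text
time: 3.7
position: [0.4709, 0.0233, 0.1475]
tool_rot: [3.141, 0.077, -0.002]
ft_force: [0.2, -0.9, 1.3]
grip_width: 0.92
```

servo_tool:
  series:
    - {"travel": [0.002, 0, 0], "angular": [0, 0, 0]}
    - {"travel": [0.002, 0, 0], "angular": [0, 0, 0]}
    - {"travel": [0.002, 0, 0], "angular": [0, 0, 0]}
    - {"travel": [0.002, 0, 0], "angular": [0, 0, 0]}
    - {"travel": [0.002, 0, 0], "angular": [0, 0, 0]}

```text
time: 4.2
position: [0.4809, 0.0238, 0.1475]
tool_rot: [3.141, 0.077, -0.002]
ft_force: [0.8, 0.5, -0.1]
grip_width: 0.918
```

```bash
python3 -c "
from h import *
rep([0.451,0.022,0.148])
grab('scene','s2');grab('top','t2')
a=cv2.imread('pics/t2.png')[95:325,180:420];b=cv2.imread('pics/s2.png')[90:280,200:440]
b=cv2.resize(b,(400,317));a=cv2.resize(a,(400,383))
o=np.zeros((383,800,3),np.uint8);o[:,:400]=a;o[:317,400:]=b
cv2.imwrite('pics/c2.png',o)"
```

```text
t4.20 p [0.4809 0.0238 0.1475] bed [-0.1399 -0.0007] xang 0.0488 z [-0.001 -0.    -1.   ] F [ 0.81  0.53 -0.14] w 0.918
travel [-0.0299  0.0003 -0.0004] ang [ 0.0001  0.001  -0.0002]
```

View pics/c2.png

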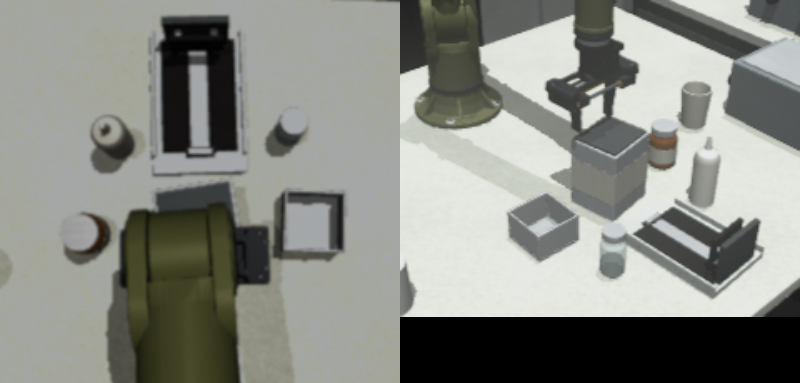

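The tin hasn't moved yet; its lid is still turned and the fingers are close to its rear face. I'll continue.

servo_tool:
  series:
    - {"travel": [0.002, 0, 0], "angular": [0, 0, 0]}
    - {"travel": [0.002, 0, 0], "angular": [0, 0, 0]}
    - {"travel": [0.002, 0, 0], "angular": [0, 0, 0]}
    - {"travel": [0.002, 0, 0], "angular": [0, 0, 0]}
    - {"travel": [0.002, 0, 0], "angular": [0, 0, 0]}

```text
time: 4.8
position: [0.4909, 0.0243, 0.1475]
tool_rot: [3.141, 0.077, -0.002]
ft_force: [0.0, 0.2, -0.9]
grip_width: 0.918
```

servo_tool:
  series:
    - {"travel": [0.002, 0, 0], "angular": [0, 0, 0]}
    - {"travel": [0.002, 0, 0], "angular": [0, 0, 0]}
    - {"travel": [0.002, 0, 0], "angular": [0, 0, 0]}
    - {"travel": [0.002, 0, 0], "angular": [0, 0, 0]}
    - {"travel": [0.002, 0, 0], "angular": [0, 0, 0]}

```text
time: 5.3
position: [0.5009, 0.0247, 0.1475]
tool_rot: [3.141, 0.077, -0.002]
ft_force: [-0.2, -1.0, -0.3]
grip_width: 0.916
```

```bash
cat >> h.py <<'E'
def pic(n):
    grab('scene','s'+n);grab('top','t'+n)
    a=cv2.imread('pics/t%s.png'%n)[95:325,180:420];b=cv2.imread('pics/s%s.png'%n)[120:270,270:430]
    b=cv2.resize(b,(400,375));a=cv2.resize(a,(400,383))
    o=np.zeros((383,800,3),np.uint8);o[:,:400]=a;o[:375,400:]=b
    cv2.imwrite('pics/c%s.png'%n,o)
E
python3 -c "
from h import *
rep(); pic('3')"
```

```text
t5.30 p [0.5009 0.0247 0.1475] bed [-0.1199 -0.0007] xang 0.0488 z [-0.001 -0.    -1.   ] F [-0.15 -1.03 -0.27] w 0.916
```

View pics/c3.png

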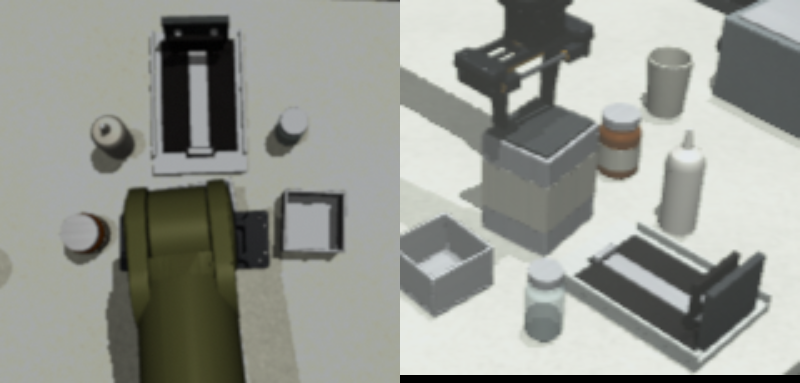

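```bash
python3 -c "
import cv2,numpy as np
o=np.hstack([cv2.resize(cv2.imread('pics/s%s.png'%n)[140:240,290:390],(400,400),interpolation=cv2.INTER_CUBIC) for n in '03'])
cv2.imwrite('pics/d3.png',o)"
```

```text
(no output)
```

View pics/d3.png

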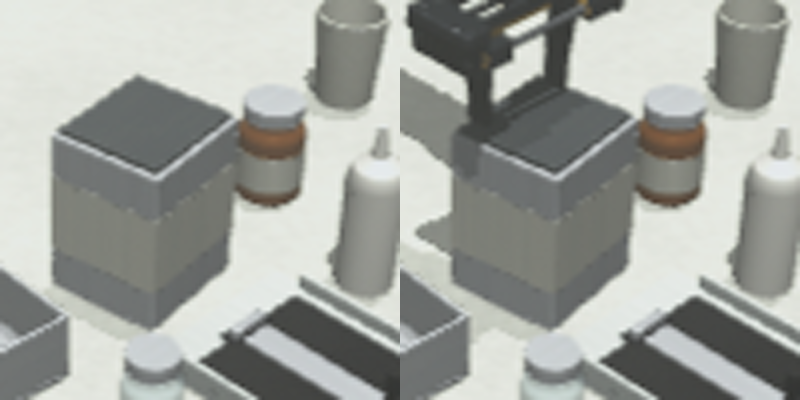

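```bash
python3 -c "
from h import *
C=cam('scene'); s=ctrl.get_state(); p=s['position']
M=Ro.from_rotvec(s['tool_rot']).as_matrix()
for dz in(.011,-.008,-.051,-.059):
  q=[p+M@np.array([dx,dy,dz]) for dy in(.04,.0585,-.04,-.0585) for dx in(.0095,)]
  print(dz,((proj(C,q)-[290,140])*4).round(0).tolist())
print('lid',((proj(C,[[.5707,.09,.165],[.591,-.018,.165],[.493,-.0375,.165],[.4715,.0723,.165]])-[290,140])*4).round(0).tolist())
"
grep -n "" /dev/null; python3 -c "
import cv2
a=cv2.imread('pics/s3.png')[100:200,270:370];cv2.imwrite('pics/e3.png',cv2.resize(a,(600,600),interpolation=cv2.INTER_CUBIC))"
```

```text
0.011 [[89.0, 155.0], [73.0, 164.0], [155.0, 120.0], [169.0, 112.0]]
-0.008 [[89.0, 136.0], [73.0, 145.0], [155.0, 101.0], [170.0, 94.0]]
-0.051 [[90.0, 93.0], [74.0, 101.0], [157.0, 58.0], [172.0, 51.0]]
-0.059 [[90.0, 84.0], [74.0, 92.0], [157.0, 50.0], [172.0, 42.0]]
lid [[227.0, 111.0], [151.0, 169.0], [53.0, 127.0], [132.0, 72.0]]
```

View pics/e3.png

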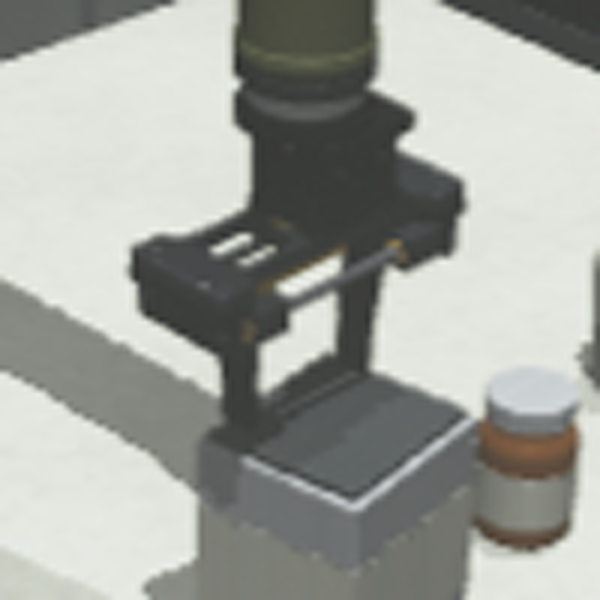

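```bash
python3 -c "
from h import *
grab('wrist','w3')
s=ctrl.get_state(); p=s['position'];M=Ro.from_rotvec(s['tool_rot']).as_matrix()
C=cam('top')
q=[p+M@np.array([dx,dy,-.09]) for dy in(.095,-.095) for dx in(-.0375,.0375)]
print(((proj(C,q)-[180,95])*400/240).round(0).tolist(), proj(C,q).round(1).tolist())
K,R,t=cam('wrist');print(K[0,0],-R.T@t-p,R[2])
"
python3 -c "
import cv2
a=cv2.imread('pics/t3.png')[170:290,240:360];cv2.imwrite('pics/f3.png',cv2.resize(a,(600,600),interpolation=cv2.INTER_CUBIC))"
```

```text
[[267.0, 267.0], [265.0, 211.0], [124.0, 270.0], [124.0, 214.0]] [[340.2, 255.1], [339.2, 221.5], [254.6, 257.1], [254.5, 223.3]]
335.47835292120993 [0.07895779 0.00371306 0.18273487] [-0.28716387 -0.01440536 -0.95777315]
```

View pics/w3.png

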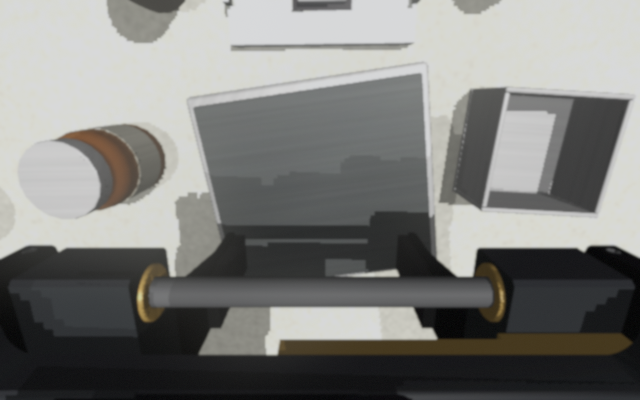

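View pics/f3.png

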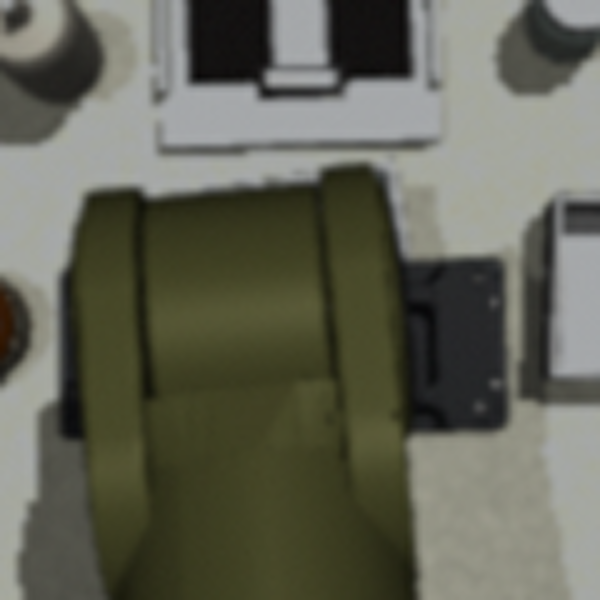

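```bash
python3 -c "
from h import *
s=ctrl.get_state(); p=s['position'];M=Ro.from_rotvec(s['tool_rot']).as_matrix()
C=cam('wrist')
for dz in(.011,-.008,-.03,-.051):
  print(dz,proj(C,[p+M@np.array([dx,dy,dz]) for dy in(-.04,.04) for dx in(-.0095,.0095)]).round(0).tolist())
print('lid',proj(C,[[.5707,.09,.165],[.591,-.018,.165],[.493,-.0375,.165],[.4715,.0723,.165]]).round().tolist())
"
python3 -c "
import cv2
a=cv2.imread('pics/w3.png')[210:360,180:460];import numpy as np
a=np.clip(a.astype(int)*2,0,255).astype(np.uint8)
cv2.imwrite('pics/w3c.png',cv2.resize(a,(784,420),interpolation=cv2.INTER_CUBIC))"
```

```text
0.011 [[257.0, 243.0], [255.0, 215.0], [384.0, 243.0], [386.0, 215.0]]
-0.008 [[251.0, 257.0], [249.0, 226.0], [390.0, 257.0], [392.0, 226.0]]
-0.03 [[242.0, 277.0], [240.0, 242.0], [399.0, 277.0], [401.0, 243.0]]
-0.051 [[232.0, 300.0], [229.0, 263.0], [409.0, 301.0], [412.0, 263.0]]
lid [[191.0, 109.0], [422.0, 76.0], [433.0, 267.0], [234.0, 293.0]]
```

View pics/w3c.png

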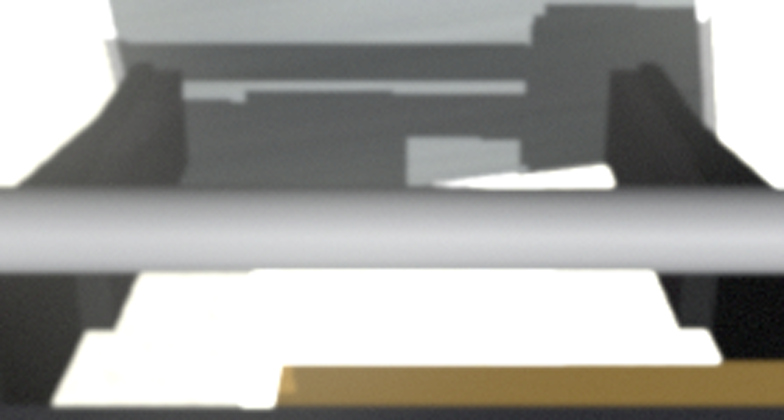

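The wrist and scene pictures agree that the fingertips hover just above the lid. The inner tip edges are at (245,234) and (397,234), against about (255,215) and (386,215) predicted. The tips therefore sit some 30 mm higher than the stated tool frame gives, so I'll back off and measure them clear of the tin.

servo_tool:
  series:
    - {"travel": [0, 0, -0.005], "angular": [0, 0, 0]}
    - {"travel": [-0.012, 0, 0], "angular": [0, 0, 0]}
    - {"travel": [-0.015, 0, 0], "angular": [0, 0, 0]}
    - {"travel": [-0.015, 0, 0], "angular": [0, 0, 0]}
    - {"travel": [-0.012, 0, 0], "angular": [0, 0, 0]}

```text
time: 5.95
position: [0.4452, 0.022, 0.1526]
tool_rot: [3.14, 0.077, -0.002]
ft_force: [0.3, 0.0, 0.9]
grip_width: 0.919
```

```bash
python3 -c "
from h import *
rep()
im=grab('scene','s4');grab('wrist','w4')
s=ctrl.get_state(); p=s['position'];M=Ro.from_rotvec(s['tool_rot']).as_matrix()
C=cam('scene')
b=cv2.resize(im[90:190,260:360,::-1],(600,600),interpolation=cv2.INTER_CUBIC)
for dz,c in((.011,(0,0,255)),(-.02,(0,255,0)),(-.059,(255,0,0))):
  for dy in(.04,.0555,-.04,-.0555):
   for dx in(-.0095,.0095):
    u,v=((proj(C,p+M@np.array([dx,dy,dz]))[0]-[260,90])*6).astype(int); cv2.circle(b,(u,v),4,c,-1)
cv2.imwrite('pics/e4.png',b)
"
```

```text
t5.95 p [0.4452 0.022  0.1526] bed [-0.1757 -0.0007] xang 0.0487 z [-0.001 -0.001 -1.   ] F [0.3  0.02 0.86] w 0.919
```

View pics/e4.png

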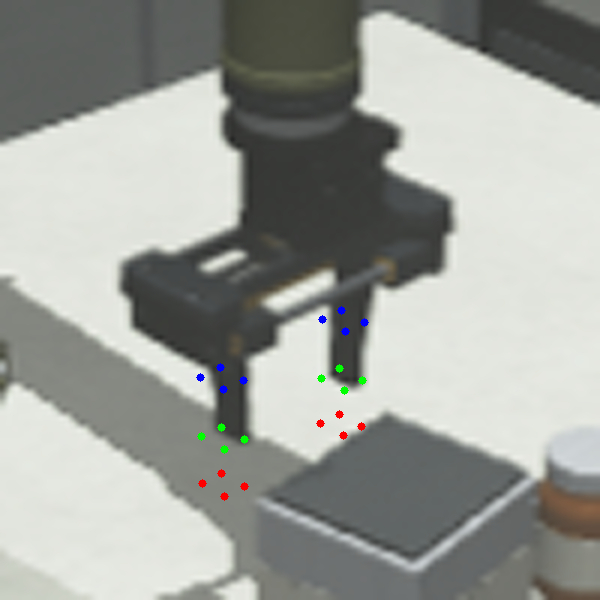

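View pics/w4.png

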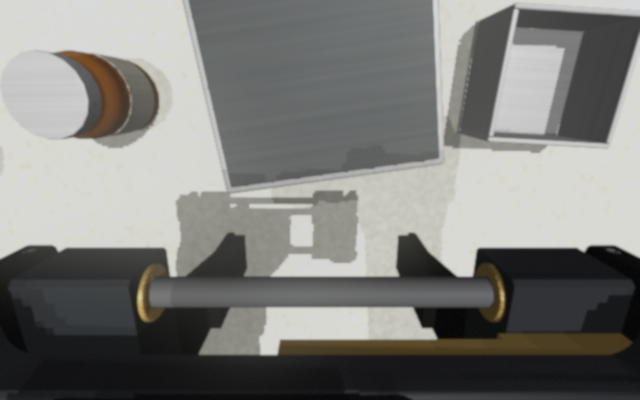

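Clear of the tin, the scene picture shows the tips at about (232,437) and (349,382). That puts them 18-20 mm behind the reported TCP instead of 11 mm ahead, and the wrist view says the same. So tip height is about TCP z + 0.02, and the body sits about 53 mm above the tips. I want the tips at about 0.142, so I'll lower 30 mm.

servo_tool:
  series:
    - {"travel": [0, 0, 0.01], "angular": [0, 0, 0]}
    - {"travel": [0, 0, 0.01], "angular": [0, 0, 0]}
    - {"travel": [0, 0, 0.01], "angular": [0, 0, 0]}
    - {"travel": [0.003, 0, 0], "angular": [0, 0, 0]}
    - {"travel": [0.003, 0, 0], "angular": [0, 0, 0]}

```text
time: 6.55
position: [0.4528, 0.0226, 0.1219]
tool_rot: [-3.14, -0.077, 0.003]
ft_force: [0.0, -0.6, 0.6]
grip_width: 0.923
```

servo_tool:
  series:
    - {"travel": [0.002, 0, 0], "angular": [0, 0, 0]}
    - {"travel": [0.002, 0, 0], "angular": [0, 0, 0]}
    - {"travel": [0.002, 0, 0], "angular": [0, 0, 0]}
    - {"travel": [0.002, 0, 0], "angular": [0, 0, 0]}
    - {"travel": [0.002, 0, 0], "angular": [0, 0, 0]}

```text
time: 7.05
position: [0.4623, 0.0231, 0.1224]
tool_rot: [3.141, 0.077, -0.003]
ft_force: [-1.8, 0.3, 1.0]
grip_width: 0.92
```

```bash
python3 -c "
from h import *
rep(); pic('5')"
```

```text
t7.05 p [0.4623 0.0231 0.1224] bed [-0.1585 -0.0005] xang 0.0491 z [-0.002 -0.    -1.   ] F [-1.76  0.28  0.96] w 0.92
```

View pics/c5.png

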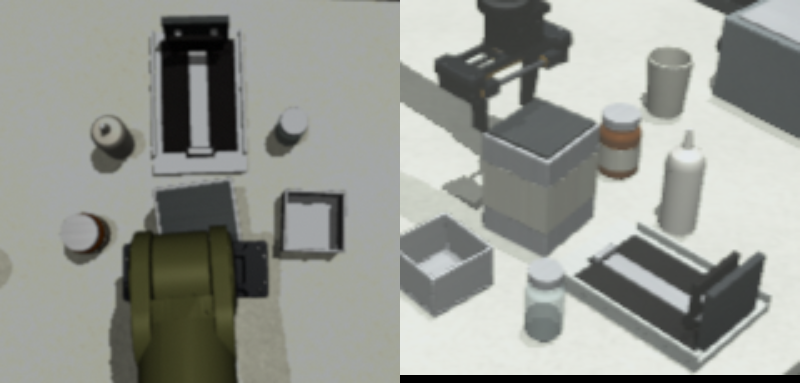

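The fingers now stand behind the rear face, cut off by the lid edge in the picture, and the first contact reads about 1.8 N. I'll push on.

servo_tool:
  series:
    - {"travel": [0.002, 0, 0], "angular": [0, 0, 0]}
    - {"travel": [0.002, 0, 0], "angular": [0, 0, 0]}
    - {"travel": [0.002, 0, 0], "angular": [0, 0, 0]}
    - {"travel": [0.002, 0, 0], "angular": [0, 0, 0]}
    - {"travel": [0.002, 0, 0], "angular": [0, 0, 0]}

```text
time: 7.65
position: [0.4728, 0.0234, 0.1225]
tool_rot: [3.141, 0.077, -0.002]
ft_force: [-1.1, 0.8, -1.0]
grip_width: 0.917
```

servo_tool:
  series:
    - {"travel": [0.002, 0, 0], "angular": [0, 0, 0]}
    - {"travel": [0.002, 0, 0], "angular": [0, 0, 0]}
    - {"travel": [0.002, 0, 0], "angular": [0, 0, 0]}
    - {"travel": [0.002, 0, 0], "angular": [0, 0, 0]}
    - {"travel": [0.002, 0, 0], "angular": [0, 0, 0]}

```text
time: 8.15
position: [0.4828, 0.0239, 0.1225]
tool_rot: [3.141, 0.077, -0.002]
ft_force: [-1.0, 0.2, -0.6]
grip_width: 0.92
```

```bash
python3 -c "
from h import *
rep(); pic('6');grab('wrist','w6')"
```

```text
t8.15 p [0.4828 0.0239 0.1225] bed [-0.138  -0.0007] xang 0.0488 z [-0.001 -0.    -1.   ] F [-1.02  0.16 -0.58] w 0.92
```

View pics/c6.png

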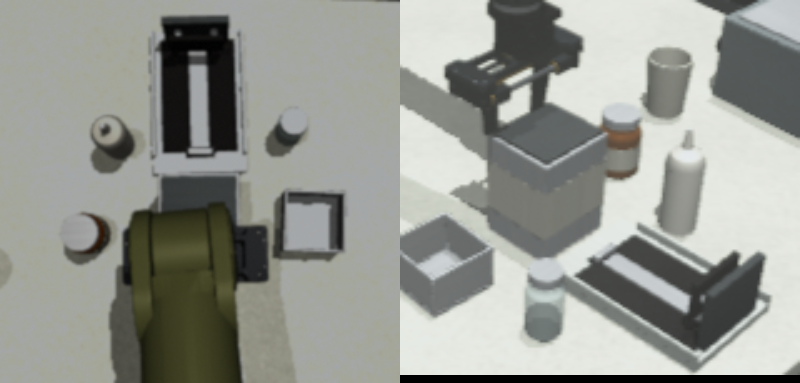

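View pics/w6.png

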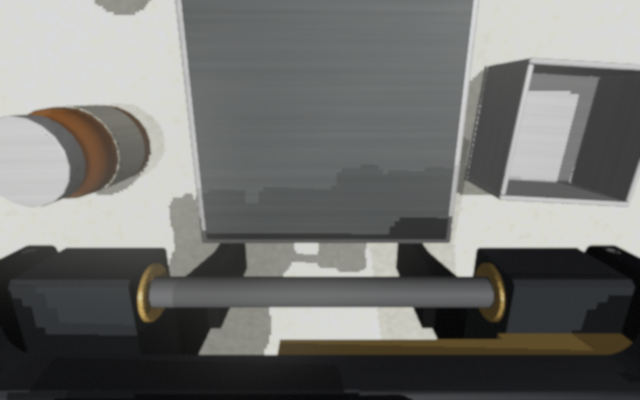

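The rear face is now square to the fingers: the lid's lower edge in the wrist view is level, (203,240) to (450,240). I'll continue to the edge.

servo_tool:
  series:
    - {"travel": [0.002, 0, 0], "angular": [0, 0, 0]}
    - {"travel": [0.002, 0, 0], "angular": [0, 0, 0]}
    - {"travel": [0.002, 0, 0], "angular": [0, 0, 0]}
    - {"travel": [0.002, 0, 0], "angular": [0, 0, 0]}
    - {"travel": [0.002, 0, 0], "angular": [0, 0, 0]}

```text
time: 8.8
position: [0.4928, 0.0243, 0.1225]
tool_rot: [3.14, 0.077, -0.002]
ft_force: [-2.1, 0.5, 1.7]
grip_width: 0.92
```

servo_tool:
  series:
    - {"travel": [0.001, 0, 0], "angular": [0, 0, 0]}
    - {"travel": [0.001, 0, 0], "angular": [0, 0, 0]}
    - {"travel": [0.001, 0, 0], "angular": [0, 0, 0]}
    - {"travel": [0.001, 0, 0], "angular": [0, 0, 0]}
    - {"travel": [0.001, 0, 0], "angular": [0, 0, 0]}

```text
time: 9.3
position: [0.4977, 0.0246, 0.1225]
tool_rot: [3.141, 0.077, -0.002]
ft_force: [-2.0, -0.6, 1.3]
grip_width: 0.918
```

servo_tool:
  series:
    - {"travel": [0.001, 0, 0], "angular": [0, 0, 0]}
    - {"travel": [0.001, 0, 0], "angular": [0, 0, 0]}
    - {"travel": [0.001, 0, 0], "angular": [0, 0, 0]}
    - {"travel": [0.001, 0, 0], "angular": [0, 0, 0]}
    - {"travel": [0.001, 0, 0], "angular": [0, 0, 0]}

```text
time: 9.8
position: [0.5024, 0.0248, 0.1224]
tool_rot: [3.14, 0.077, -0.003]
ft_force: [-3.7, -0.5, 2.9]
grip_width: 0.914
```

servo_tool:
  series:
    - {"travel": [0.001, 0, 0], "angular": [0, 0, 0]}
    - {"travel": [0.001, 0, 0], "angular": [0, 0, 0]}
    - {"travel": [0.001, 0, 0], "angular": [0, 0, 0]}
    - {"travel": [0.001, 0, 0], "angular": [0, 0, 0]}
    - {"travel": [0.001, 0, 0], "angular": [0, 0, 0]}

```text
time: 10.3
position: [0.5076, 0.0251, 0.1225]
tool_rot: [3.141, 0.077, -0.002]
ft_force: [-4.5, -0.6, 2.9]
grip_width: 0.922
```

```bash
python3 -c "
from h import *
rep(); pic('7')"
```

```text
t10.30 p [0.5076 0.0251 0.1225] bed [-0.1132 -0.0007] xang 0.0489 z [-0.001 -0.    -1.   ] F [-4.5  -0.55  2.87] w 0.922
```

View pics/c7.png

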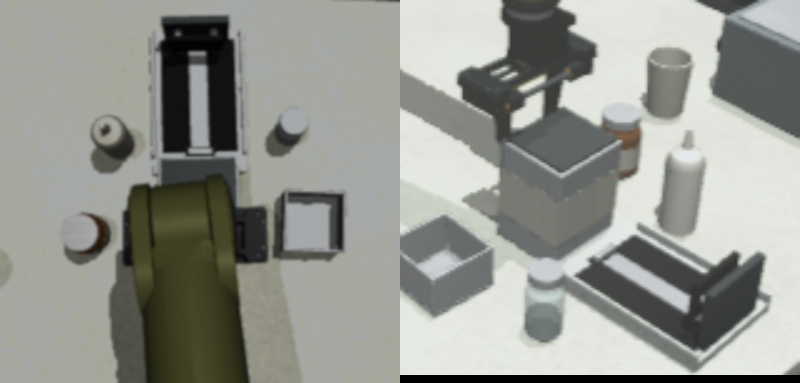

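The tin starts to tip at 4.5 N. I'll continue, rising slightly with it.

servo_tool:
  series:
    - {"travel": [0.002, 0, -0.001], "angular": [0, 0, 0]}
    - {"travel": [0.002, 0, -0.001], "angular": [0, 0, 0]}
    - {"travel": [0.002, 0, -0.001], "angular": [0, 0, 0]}
    - {"travel": [0.002, 0, -0.001], "angular": [0, 0, 0]}
    - {"travel": [0.002, 0, -0.001], "angular": [0, 0, 0]}

```text
time: 10.9
position: [0.518, 0.0257, 0.1276]
tool_rot: [-3.141, -0.077, 0.001]
ft_force: [-4.6, -0.8, 3.1]
grip_width: 0.918
```

servo_tool:
  series:
    - {"travel": [0.002, 0, -0.001], "angular": [0, 0, 0]}
    - {"travel": [0.002, 0, -0.001], "angular": [0, 0, 0]}
    - {"travel": [0.002, 0, -0.001], "angular": [0, 0, 0]}
    - {"travel": [0.002, 0, -0.001], "angular": [0, 0, 0]}
    - {"travel": [0.002, 0, -0.001], "angular": [0, 0, 0]}

```text
time: 11.4
position: [0.528, 0.0262, 0.1326]
tool_rot: [-3.141, -0.077, 0.001]
ft_force: [-4.6, -0.3, 3.6]
grip_width: 0.919
```

```bash
python3 -c "
from h import *
rep(); pic('8')"
```

```text
t11.40 p [0.528  0.0262 0.1326] bed [-0.0928 -0.0006] xang 0.0488 z [-0.001  0.    -1.   ] F [-4.57 -0.32  3.63] w 0.919
```

View pics/c8.png

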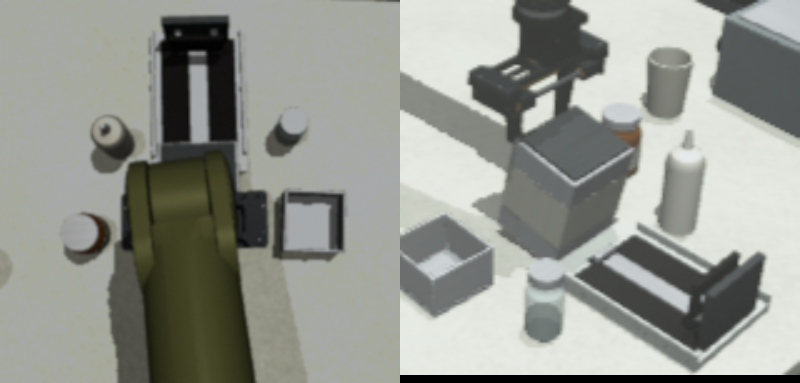

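The tin leans about 12 degrees, squarely, at a steady force. I'll continue.

servo_tool:
  series:
    - {"travel": [0.003, 0, -0.001], "angular": [0, 0, 0]}
    - {"travel": [0.003, 0, -0.001], "angular": [0, 0, 0]}
    - {"travel": [0.003, 0, -0.001], "angular": [0, 0, 0]}
    - {"travel": [0.003, 0, -0.001], "angular": [0, 0, 0]}
    - {"travel": [0.003, 0, -0.001], "angular": [0, 0, 0]}

```text
time: 12.0
position: [0.5432, 0.0268, 0.1376]
tool_rot: [3.141, 0.076, -0.001]
ft_force: [-3.1, 0.1, 3.4]
grip_width: 0.923
```

servo_tool:
  series:
    - {"travel": [0.003, 0, 0], "angular": [0, 0, 0]}
    - {"travel": [0.003, 0, 0], "angular": [0, 0, 0]}
    - {"travel": [0.003, 0, 0], "angular": [0, 0, 0]}
    - {"travel": [0.003, 0, 0], "angular": [0, 0, 0]}
    - {"travel": [0.003, 0, 0], "angular": [0, 0, 0]}

```text
time: 12.5
position: [0.558, 0.0275, 0.1374]
tool_rot: [3.141, 0.076, -0.001]
ft_force: [-1.6, 0.3, 1.5]
grip_width: 0.923
```

```bash
python3 -c "
from h import *
rep(); pic('9')"
```

```text
t12.50 p [0.558  0.0275 0.1374] bed [-0.0627 -0.0007] xang 0.0486 z [-0.001 -0.    -1.   ] F [-1.57  0.33  1.51] w 0.923
```

View pics/c9.png

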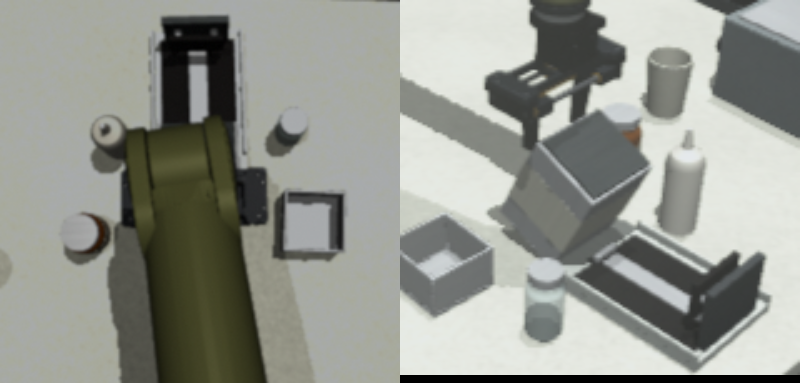

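It leans about 30 degrees and the force is dropping. Balance should come within roughly 15 mm more.

servo_tool:
  series:
    - {"travel": [0.003, 0, 0], "angular": [0, 0, 0]}
    - {"travel": [0.003, 0, 0], "angular": [0, 0, 0]}
    - {"travel": [0.003, 0, 0], "angular": [0, 0, 0]}
    - {"travel": [0.003, 0, 0], "angular": [0, 0, 0]}
    - {"travel": [0.003, 0, 0], "angular": [0, 0, 0]}

```text
time: 13.1
position: [0.573, 0.0282, 0.1374]
tool_rot: [3.141, 0.076, -0.001]
ft_force: [-1.6, 0.6, 1.3]
grip_width: 0.922
```

servo_tool:
  series:
    - {"travel": [0.002, 0, 0], "angular": [0, 0, 0]}
    - {"travel": [0.002, 0, 0], "angular": [0, 0, 0]}
    - {"travel": [0, 0, 0], "angular": [0, 0, 0]}
    - {"travel": [0, 0, 0], "angular": [0, 0, 0]}
    - {"travel": [0, 0, 0], "angular": [0, 0, 0]}

```text
time: 13.6
position: [0.5765, 0.0284, 0.1373]
tool_rot: [3.14, 0.077, -0.002]
ft_force: [0.4, -0.1, 0.3]
grip_width: 0.92
```

```bash
python3 -c "
from h import *
rep(); pic('10')"
```

```text
t13.60 p [0.5765 0.0284 0.1373] bed [-0.0442 -0.0007] xang 0.0488 z [-0.001 -0.    -1.   ] F [ 0.44 -0.07  0.27] w 0.92
```

View pics/c10.png

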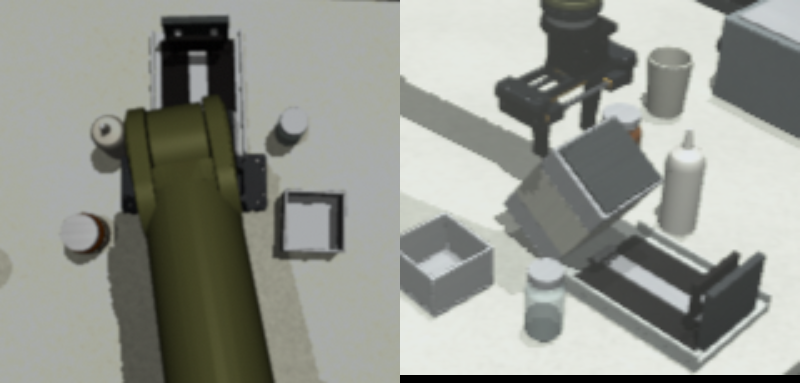

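It leans about 42 degrees and the force is gone, so it may be falling. I'll wait and look.

servo_tool:
  series:
    - {"travel": [0, 0, 0], "angular": [0, 0, 0]}
    - {"travel": [0, 0, 0], "angular": [0, 0, 0]}
    - {"travel": [0, 0, 0], "angular": [0, 0, 0]}
    - {"travel": [0, 0, 0], "angular": [0, 0, 0]}
    - {"travel": [0, 0, 0], "angular": [0, 0, 0]}

```text
time: 14.2
position: [0.5766, 0.0284, 0.1374]
tool_rot: [3.141, 0.077, -0.002]
ft_force: [0.3, 0.6, -0.0]
grip_width: 0.921
```

```bash
python3 -c "
from h import *
rep(); pic('11');grab('wrist','w11')"
```

```text
t14.20 p [0.5766 0.0284 0.1374] bed [-0.0441 -0.0007] xang 0.0488 z [-0.001 -0.    -1.   ] F [ 0.28  0.58 -0.01] w 0.921
```

View pics/c11.png

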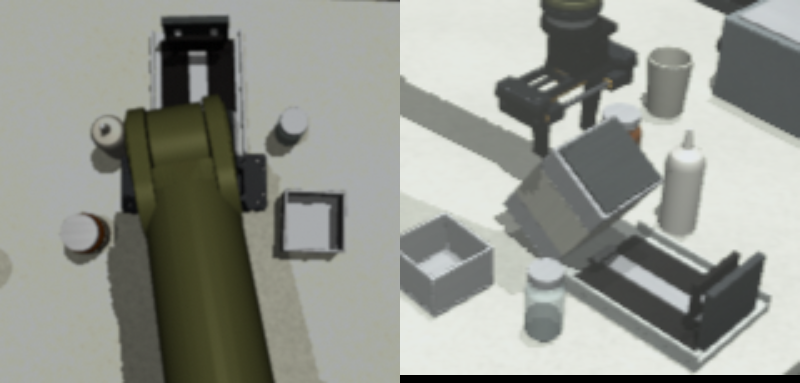

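View pics/w11.png

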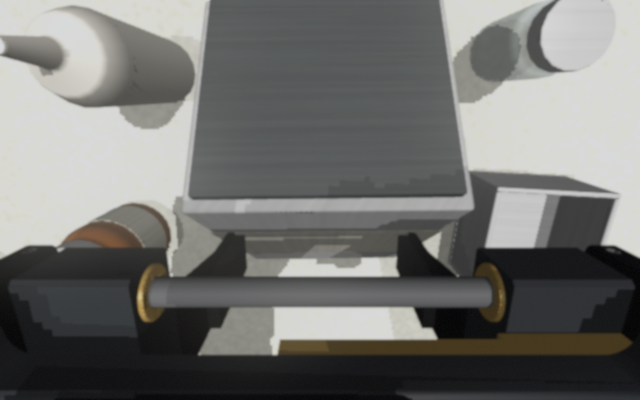

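It rests near balance on the fingers. I'll continue slowly.

servo_tool:
  series:
    - {"travel": [0.002, 0, 0], "angular": [0, 0, 0]}
    - {"travel": [0.002, 0, 0], "angular": [0, 0, 0]}
    - {"travel": [0.002, 0, 0], "angular": [0, 0, 0]}
    - {"travel": [0.002, 0, 0], "angular": [0, 0, 0]}
    - {"travel": [0.002, 0, 0], "angular": [0, 0, 0]}

```text
time: 14.85
position: [0.5868, 0.029, 0.1373]
tool_rot: [3.141, 0.077, -0.002]
ft_force: [-0.4, -0.4, 0.3]
grip_width: 0.921
```

servo_tool:
  series:
    - {"travel": [0, 0, 0], "angular": [0, 0, 0]}
    - {"travel": [0, 0, 0], "angular": [0, 0, 0]}
    - {"travel": [0, 0, 0], "angular": [0, 0, 0]}

```text
time: 15.15
position: [0.5865, 0.029, 0.1374]
tool_rot: [3.141, 0.077, -0.002]
ft_force: [0.6, -0.7, 0.1]
grip_width: 0.92
```

```bash
python3 -c "
from h import *
rep(); pic('12')"
```

```text
t15.15 p [0.5865 0.029  0.1374] bed [-0.0342 -0.0006] xang 0.0489 z [-0.001 -0.    -1.   ] F [ 0.56 -0.66  0.08] w 0.92
```

View pics/c12.png

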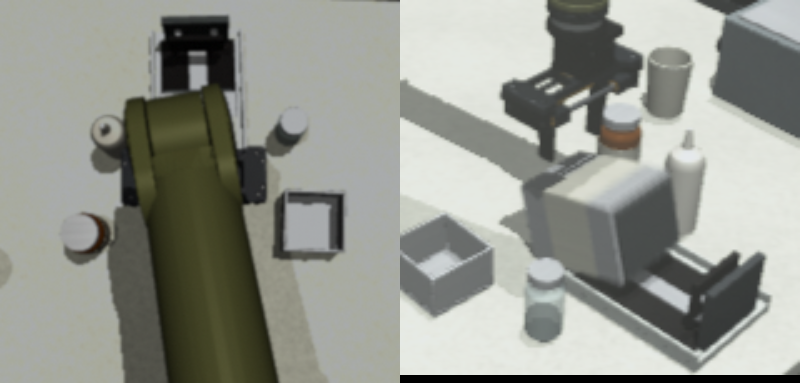

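It has gone over. I'll raise a little, back off, and look.

servo_tool:
  series:
    - {"travel": [0, 0, -0.01], "angular": [0, 0, 0]}
    - {"travel": [-0.03, 0, 0], "angular": [0, 0, 0]}
    - {"travel": [-0.04, 0, 0], "angular": [0, 0, 0]}
    - {"travel": [-0.04, 0, 0], "angular": [0, 0, 0]}
    - {"travel": [0, 0, 0], "angular": [0, 0, 0]}

```text
time: 15.75
position: [0.4721, 0.023, 0.1475]
tool_rot: [3.137, 0.076, -0.006]
ft_force: [0.4, 0.2, 0.4]
grip_width: 0.917
```

```bash
python3 -c "
from h import *
rep(); pic('13');grab('wrist','w13')"
```

```text
t15.75 p [0.4721 0.023  0.1475] bed [-0.1487 -0.001 ] xang 0.0486 z [-0.004 -0.004 -1.   ] F [0.35 0.22 0.4 ] w 0.917
```

View pics/c13.png

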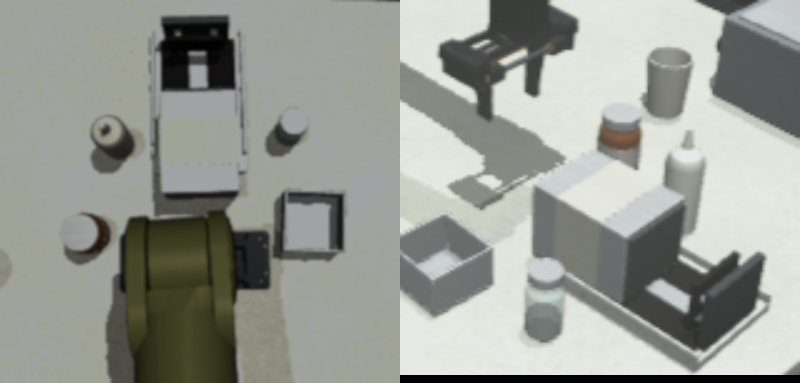

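View pics/w13.png

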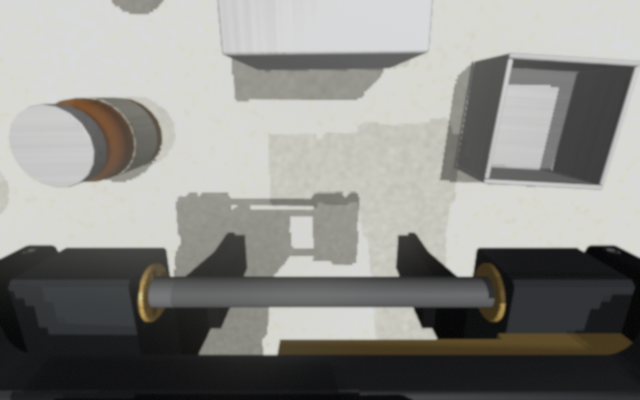

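The tin lies flat with its lid to the buffer. In the wrist view its base top edge runs (222,53)-(430,51). I'll measure it.

```bash
python3 -c "
from h import *
C=cam('wrist');P=plane(C,[(222,53),(430,51)],.124);print(P.round(4),[bed(p).round(4) for p in P])
C=cam('top');f=lambda p:np.array(p)*.6+[180,95]
P=plane(C,[f(p) for p in((162,192),(240,191),(163,90),(236,90))],.124);print(P.round(4),[bed(p).round(4) for p in P])
"
```

```text
[[ 0.5777  0.0849  0.124 ]
 [ 0.5847 -0.034   0.124 ]] [array([-0.0402,  0.0556]), array([-0.0391, -0.0634])]
[[ 0.5753  0.083   0.124 ]
 [ 0.5803 -0.0362  0.124 ]
 [ 0.7349  0.0878  0.124 ]
 [ 0.7387 -0.0259  0.124 ]] [array([-0.0427,  0.0538]), array([-0.0436, -0.0655]), array([0.1169, 0.0509]), array([ 0.1152, -0.0629])]
```

The base is at bed x ≈ -40 mm, y centre ≈ -4 mm, and square to the bed (119 mm wide, as it should be). I'll lower the tips to about 76 mm and lean the tool forward 0.16 rad, so the tips lead and the body stays clear.

servo_tool:
  series:
    - {"travel": [0, 0.004, 0.02], "angular": [0, 0.004, 0]}
    - {"travel": [0, 0, 0.03], "angular": [0, 0, 0]}
    - {"travel": [0, 0, 0.03], "angular": [0, 0.08, 0]}
    - {"travel": [0, 0, 0.01], "angular": [0, 0.08, 0]}
    - {"travel": [0, 0, 0], "angular": [0, 0, 0]}

```text
time: 16.4
position: [0.4747, 0.0195, 0.055]
tool_rot: [-3.127, -0.077, -0.247]
ft_force: [-0.9, -0.3, 0.5]
grip_width: 0.916
```

servo_tool:
  series:
    - {"travel": [0.01, 0, 0.0015], "angular": [0, 0, 0]}
    - {"travel": [0.01, 0, 0.0015], "angular": [0, 0, 0]}
    - {"travel": [0, 0, 0], "angular": [0, 0, 0]}

```text
time: 16.7
position: [0.5024, 0.0213, 0.0598]
tool_rot: [-3.124, -0.076, -0.261]
ft_force: [-0.2, 0.9, 1.0]
grip_width: 0.912
```

```bash
python3 -c "
from h import *
rep(); pic('14')
s=ctrl.get_state();p=s['position'];M=Ro.from_rotvec(s['tool_rot']).as_matrix()
for dx in(.0095,-.0095):
  q=p+M@np.array([dx,0,-.02]);print('tip',q.round(4),bed(q).round(4))
"
```

```text
t16.70 p [0.5024 0.0213 0.0598] bed [-0.1186 -0.0042] xang 0.0488 z [ 0.166  0.01  -0.986] F [-0.25  0.86  1.02] w 0.912
tip [0.5058 0.0214 0.0798] [-0.1152 -0.0043]
tip [0.4871 0.0205 0.0767] [-0.1339 -0.0043]
```

View pics/c14.png

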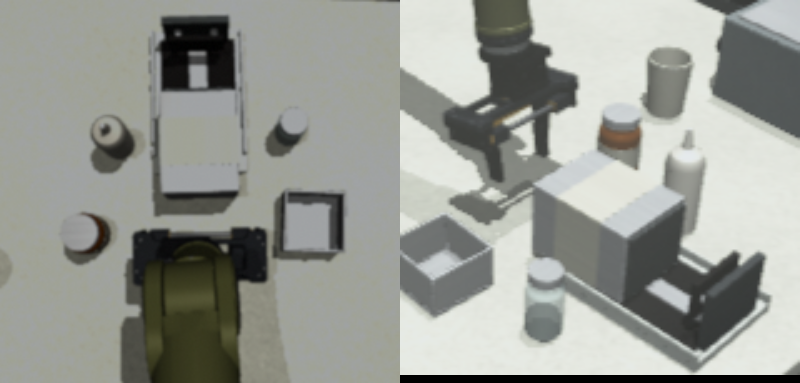

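servo_tool:
  series:
    - {"travel": [0.015, 0, 0.006], "angular": [0, 0, 0]}
    - {"travel": [0.015, 0, 0.005], "angular": [0, 0, 0]}
    - {"travel": [0.015, 0, 0.0025], "angular": [0, 0, 0]}
    - {"travel": [0.012, 0, 0.002], "angular": [0, 0, 0]}
    - {"travel": [0, 0, 0], "angular": [0, 0, 0]}

```text
time: 17.3
position: [0.5583, 0.0237, 0.0521]
tool_rot: [-3.125, -0.076, -0.257]
ft_force: [1.1, -1.1, 0.5]
grip_width: 0.919
```

```bash
cat >> h.py <<'E'
def tip():
  s=ctrl.get_state();p=s['position'];M=Ro.from_rotvec(s['tool_rot']).as_matrix()
  q=p+M@np.array([.0095,0,-.02]);print('tip z',q[2].round(4),'bed',bed(q).round(4))
E
python3 -c "
from h import *
rep();tip()"
```

```text
t17.30 p [0.5583 0.0237 0.0521] bed [-0.0626 -0.0045] xang 0.0487 z [ 0.163  0.009 -0.987] F [ 1.08 -1.06  0.55] w 0.919
tip z 0.0734 bed [-0.0565 -0.0045]
```

servo_tool:
  series:
    - {"travel": [0.003, 0, 0.0005], "angular": [0, 0, 0]}
    - {"travel": [0.003, 0, 0.0005], "angular": [0, 0, 0]}
    - {"travel": [0.003, 0, 0.0005], "angular": [0, 0, 0]}
    - {"travel": [0.003, 0, 0.0005], "angular": [0, 0, 0]}
    - {"travel": [0.002, 0, 0.0003], "angular": [0, 0, 0]}

```text
time: 17.8
position: [0.5712, 0.0241, 0.0519]
tool_rot: [-3.126, -0.076, -0.256]
ft_force: [0.8, 0.3, 0.6]
grip_width: 0.92
```

servo_tool:
  series:
    - {"travel": [0.002, 0, 0.0003], "angular": [0, 0, 0]}
    - {"travel": [0.002, 0, 0.0003], "angular": [0, 0, 0]}
    - {"travel": [0.002, 0, 0.0003], "angular": [0, 0, 0]}
    - {"travel": [0.002, 0, 0.0003], "angular": [0, 0, 0]}
    - {"travel": [0.002, 0, 0.0003], "angular": [0, 0, 0]}

```text
time: 18.3
position: [0.5808, 0.0245, 0.0516]
tool_rot: [-3.127, -0.076, -0.254]
ft_force: [-1.7, 1.0, -1.4]
grip_width: 0.916
```

```bash
python3 -c "
from h import *
rep();tip()"
```

```text
t18.30 p [0.5808 0.0245 0.0516] bed [-0.04   -0.0048] xang 0.0486 z [ 0.161  0.008 -0.987] F [-1.69  1.   -1.39] w 0.916
tip z 0.0729 bed [-0.0339 -0.0048]
```

Contact. I'll push on at 20-30 mm/s.

servo_tool:
  series:
    - {"travel": [0.002, 0, 0.0003], "angular": [0, 0, 0]}
    - {"travel": [0.002, 0, 0.0003], "angular": [0, 0, 0]}
    - {"travel": [0.002, 0, 0.0003], "angular": [0, 0, 0]}
    - {"travel": [0.002, 0, 0.0003], "angular": [0, 0, 0]}
    - {"travel": [0.002, 0, 0.0003], "angular": [0, 0, 0]}

```text
time: 18.8
position: [0.5913, 0.0252, 0.052]
tool_rot: [-3.126, -0.076, -0.255]
ft_force: [-1.7, -0.2, -1.4]
grip_width: 0.919
```

servo_tool:
  series:
    - {"travel": [0.002, 0, 0.0003], "angular": [0, 0, 0]}
    - {"travel": [0.002, 0, 0.0003], "angular": [0, 0, 0]}
    - {"travel": [0.002, 0, 0.0003], "angular": [0, 0, 0]}
    - {"travel": [0.002, 0, 0.0003], "angular": [0, 0, 0]}
    - {"travel": [0.002, 0, 0.0003], "angular": [0, 0, 0]}

```text
time: 19.3
position: [0.6014, 0.0257, 0.0522]
tool_rot: [-3.126, -0.076, -0.255]
ft_force: [-1.6, 1.7, -1.3]
grip_width: 0.925
```

servo_tool:
  series:
    - {"travel": [0.002, 0, 0.0003], "angular": [0, 0, 0]}
    - {"travel": [0.002, 0, 0.0003], "angular": [0, 0, 0]}
    - {"travel": [0.002, 0, 0.0003], "angular": [0, 0, 0]}
    - {"travel": [0.002, 0, 0.0003], "angular": [0, 0, 0]}
    - {"travel": [0.002, 0, 0.0003], "angular": [0, 0, 0]}

```text
time: 19.8
position: [0.6115, 0.0261, 0.0524]
tool_rot: [-3.126, -0.076, -0.255]
ft_force: [-1.9, 0.4, -1.3]
grip_width: 0.92
```

```bash
python3 -c "
from h import *
rep();tip();pic('15');grab('wrist','w15')"
```

```text
t19.80 p [0.6115 0.0261 0.0524] bed [-0.0093 -0.0047] xang 0.0488 z [ 0.162  0.008 -0.987] F [-1.94  0.41 -1.34] w 0.92
tip z 0.0737 bed [-0.0032 -0.0047]
```

View pics/c15.png

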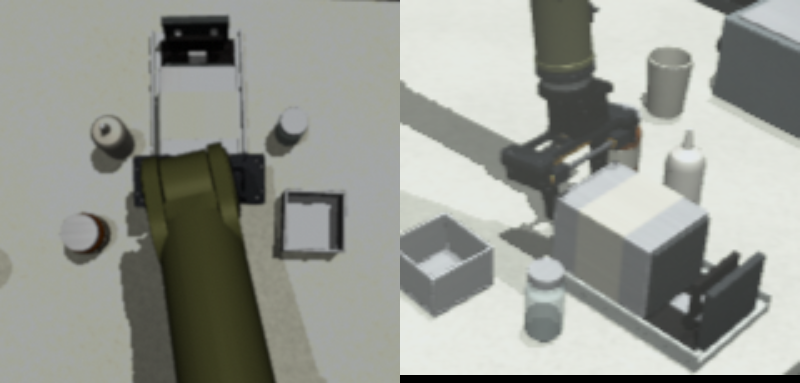

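View pics/w15.png

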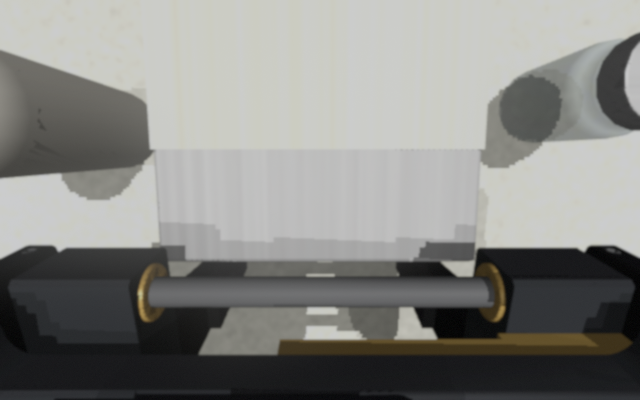

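The tin slides squarely at about 2 N, with its base at about -5 mm. It needs roughly 45 mm more.

servo_tool:
  series:
    - {"travel": [0.002, 0, 0.0003], "angular": [0, 0, 0]}
    - {"travel": [0.002, 0, 0.0003], "angular": [0, 0, 0]}
    - {"travel": [0.002, 0, 0.0003], "angular": [0, 0, 0]}
    - {"travel": [0.002, 0, 0.0003], "angular": [0, 0, 0]}
    - {"travel": [0.002, 0, 0.0003], "angular": [0, 0, 0]}

```text
time: 20.45
position: [0.6216, 0.0267, 0.0525]
tool_rot: [-3.126, -0.076, -0.255]
ft_force: [-2.6, -0.1, 1.1]
grip_width: 0.92
```

servo_tool:
  series:
    - {"travel": [0.002, 0, 0.0003], "angular": [0, 0, 0]}
    - {"travel": [0.002, 0, 0.0003], "angular": [0, 0, 0]}
    - {"travel": [0.002, 0, 0.0003], "angular": [0, 0, 0]}
    - {"travel": [0.002, 0, 0.0003], "angular": [0, 0, 0]}
    - {"travel": [0.002, 0, 0.0003], "angular": [0, 0, 0]}

```text
time: 20.95
position: [0.6317, 0.0271, 0.0526]
tool_rot: [-3.126, -0.076, -0.255]
ft_force: [-1.1, -0.3, -0.8]
grip_width: 0.915
```

servo_tool:
  series:
    - {"travel": [0.002, 0, 0.0003], "angular": [0, 0, 0]}
    - {"travel": [0.002, 0, 0.0003], "angular": [0, 0, 0]}
    - {"travel": [0.001, 0, 0.0002], "angular": [0, 0, 0]}
    - {"travel": [0.001, 0, 0.0002], "angular": [0, 0, 0]}
    - {"travel": [0.001, 0, 0.0002], "angular": [0, 0, 0]}

```text
time: 21.45
position: [0.6387, 0.0275, 0.0526]
tool_rot: [-3.126, -0.076, -0.255]
ft_force: [-1.6, -0.4, 0.2]
grip_width: 0.921
```

```bash
python3 -c "
from h import *
rep();tip();pic('16');grab('wrist','w16')"
```

```text
t21.45 p [0.6387 0.0275 0.0526] bed [ 0.0179 -0.0047] xang 0.0489 z [ 0.162  0.008 -0.987] F [-1.64 -0.43  0.15] w 0.921
tip z 0.0739 bed [ 0.024  -0.0047]
```

View pics/c16.png

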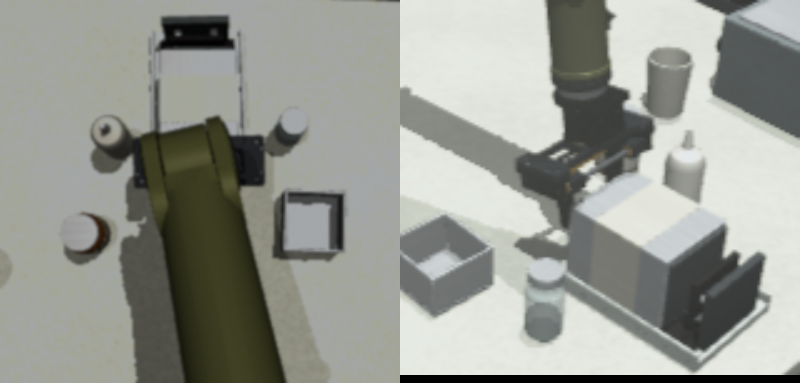

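View pics/w16.png

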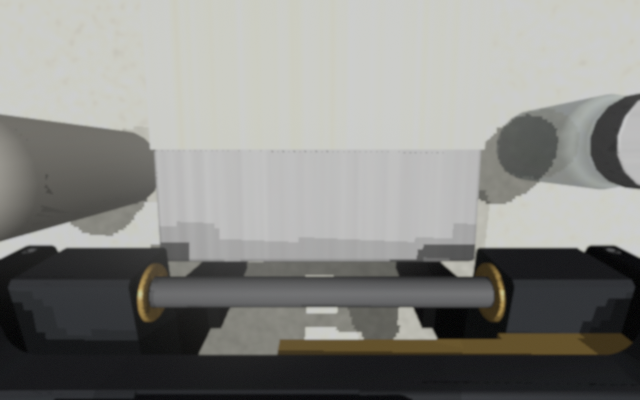

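servo_tool:
  series:
    - {"travel": [0.001, 0, 0.0002], "angular": [0, 0, 0]}
    - {"travel": [0.001, 0, 0.0002], "angular": [0, 0, 0]}
    - {"travel": [0.001, 0, 0.0002], "angular": [0, 0, 0]}
    - {"travel": [0.001, 0, 0.0002], "angular": [0, 0, 0]}
    - {"travel": [0.001, 0, 0.0002], "angular": [0, 0, 0]}

```text
time: 22.1
position: [0.6438, 0.0277, 0.0525]
tool_rot: [-3.126, -0.076, -0.255]
ft_force: [-2.2, 0.1, 0.2]
grip_width: 0.92
```

servo_tool:
  series:
    - {"travel": [0.001, 0, 0.0002], "angular": [0, 0, 0]}
    - {"travel": [0.001, 0, 0.0002], "angular": [0, 0, 0]}
    - {"travel": [0.001, 0, 0.0002], "angular": [0, 0, 0]}
    - {"travel": [0.001, 0, 0.0002], "angular": [0, 0, 0]}
    - {"travel": [0.001, 0, 0.0002], "angular": [0, 0, 0]}

```text
time: 22.6
position: [0.649, 0.028, 0.0524]
tool_rot: [-3.126, -0.076, -0.256]
ft_force: [-3.0, -0.4, 1.8]
grip_width: 0.917
```

```bash
python3 -c "
from h import *
rep();tip();im=grab('scene','s17')
cv2.imwrite('pics/e17.png',cv2.resize(im[180:270,330:430,::-1],(700,630),interpolation=cv2.INTER_CUBIC))"
```

```text
t22.60 p [0.649  0.028  0.0524] bed [ 0.0282 -0.0046] xang 0.0489 z [ 0.162  0.008 -0.987] F [-2.96 -0.35  1.84] w 0.917
tip z 0.0737 bed [ 0.0343 -0.0046]
```

View pics/e17.png

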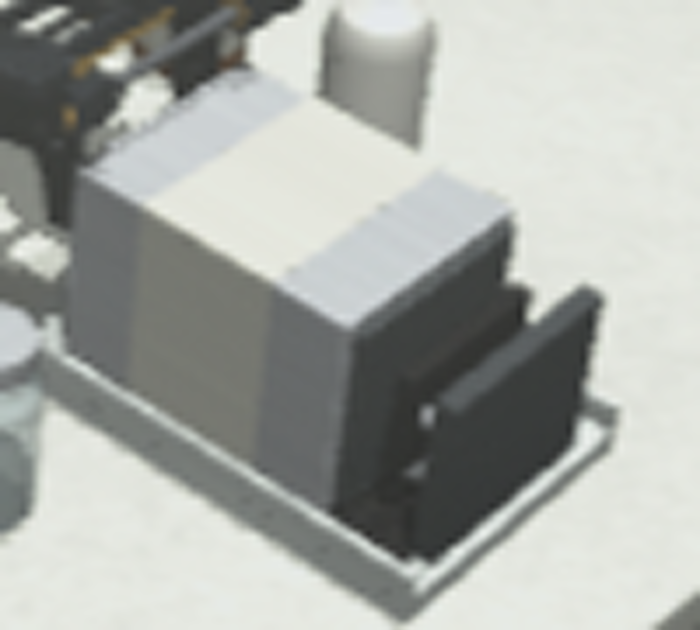

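The lid is just before the pad, with a narrow gap at about (400,400). From here I'll use 0.5 mm rows and watch the force.

servo_tool:
  series:
    - {"travel": [0.0005, 0, 0.0001], "angular": [0, 0, 0]}
    - {"travel": [0.0005, 0, 0.0001], "angular": [0, 0, 0]}
    - {"travel": [0.0005, 0, 0.0001], "angular": [0, 0, 0]}
    - {"travel": [0.0005, 0, 0.0001], "angular": [0, 0, 0]}
    - {"travel": [0.0005, 0, 0.0001], "angular": [0, 0, 0]}

```text
time: 23.15
position: [0.6514, 0.0281, 0.0521]
tool_rot: [-3.126, -0.076, -0.255]
ft_force: [-3.2, -0.4, 1.9]
grip_width: 0.918
```

servo_tool:
  series:
    - {"travel": [0.0005, 0, 0.0001], "angular": [0, 0, 0]}
    - {"travel": [0.0005, 0, 0.0001], "angular": [0, 0, 0]}
    - {"travel": [0.0005, 0, 0.0001], "angular": [0, 0, 0]}

```text
time: 23.45
position: [0.6529, 0.0281, 0.0521]
tool_rot: [-3.126, -0.076, -0.255]
ft_force: [-3.3, 0.3, 0.8]
grip_width: 0.917
```

servo_tool:
  series:
    - {"travel": [0.0005, 0, 0.0001], "angular": [0, 0, 0]}
    - {"travel": [0.0005, 0, 0.0001], "angular": [0, 0, 0]}

```text
time: 23.65
position: [0.6539, 0.0282, 0.052]
tool_rot: [-3.126, -0.076, -0.255]
ft_force: [-2.8, -0.3, 1.1]
grip_width: 0.92
```

```bash
python3 -c "
from h import *
rep();tip()"
```

```text
t23.65 p [0.6539 0.0282 0.052 ] bed [ 0.0331 -0.0047] xang 0.0488 z [ 0.162  0.008 -0.987] F [-2.76 -0.29  1.11] w 0.92
tip z 0.0733 bed [ 0.0393 -0.0047]
```

servo_tool:
  series:
    - {"travel": [0.0005, 0, 0], "angular": [0, 0, 0]}
    - {"travel": [0.0005, 0, 0], "angular": [0, 0, 0]}
    - {"travel": [0.0005, 0, 0], "angular": [0, 0, 0]}

```text
time: 23.95
position: [0.6553, 0.0283, 0.0522]
tool_rot: [-3.126, -0.076, -0.255]
ft_force: [-2.6, -0.3, 0.3]
grip_width: 0.92
```

servo_tool:
  series:
    - {"travel": [0.0005, 0, 0.0001], "angular": [0, 0, 0]}
    - {"travel": [0.0005, 0, 0], "angular": [0, 0, 0]}

```text
time: 24.15
position: [0.6563, 0.0283, 0.0522]
tool_rot: [-3.126, -0.076, -0.255]
ft_force: [-2.7, 0.0, -0.5]
grip_width: 0.919
```

```bash
python3 -c "
from h import *
rep();tip();im=grab('scene','s18')
cv2.imwrite('pics/e18.png',cv2.resize(im[180:270,330:430,::-1],(700,630),interpolation=cv2.INTER_CUBIC))"
```

```text
t24.15 p [0.6563 0.0283 0.0522] bed [ 0.0355 -0.0047] xang 0.0488 z [ 0.162  0.008 -0.987] F [-2.68  0.03 -0.46] w 0.919
tip z 0.0734 bed [ 0.0416 -0.0047]
```

View pics/e18.png

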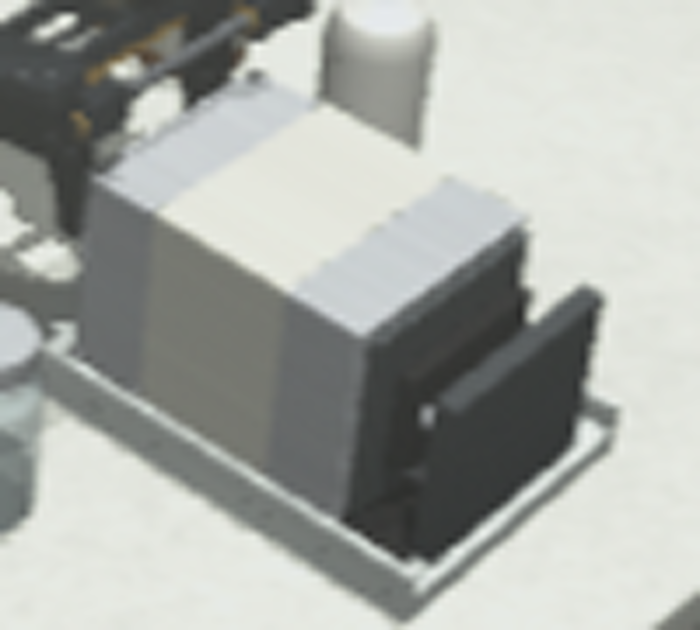

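servo_tool:
  series:
    - {"travel": [0.0005, 0, 0.0001], "angular": [0, 0, 0]}
    - {"travel": [0.0005, 0, 0], "angular": [0, 0, 0]}
    - {"travel": [0.0005, 0, 0.0001], "angular": [0, 0, 0]}

```text
time: 24.5
position: [0.6571, 0.0283, 0.0521]
tool_rot: [-3.127, -0.076, -0.253]
ft_force: [-5.7, -1.8, 1.8]
grip_width: 0.916
```

servo_tool:
  series:
    - {"travel": [0.0005, 0, 0.0001], "angular": [0, 0, 0]}
    - {"travel": [0.0005, 0, 0], "angular": [0, 0, 0]}

```text
time: 24.7
position: [0.6575, 0.0282, 0.0521]
tool_rot: [-3.127, -0.076, -0.251]
ft_force: [-7.7, -0.7, 2.4]
grip_width: 0.919
```

servo_tool:
  series:
    - {"travel": [0.0005, 0, 0.0001], "angular": [0, 0, 0]}
    - {"travel": [0.0005, 0, 0], "angular": [0, 0, 0]}

```text
time: 24.9
position: [0.6579, 0.0282, 0.052]
tool_rot: [-3.128, -0.076, -0.249]
ft_force: [-11.1, -1.5, 5.6]
grip_width: 0.921
```

servo_tool:
  series:
    - {"travel": [0, 0, 0], "angular": [0, 0, 0]}

```text
time: 25.0
position: [0.6578, 0.0282, 0.052]
tool_rot: [-3.128, -0.076, -0.249]
ft_force: [-8.5, -1.7, 4.7]
grip_width: 0.916
```

```bash
python3 -c "
from h import *
rep();tip();im=grab('wrist','w19');rep()
cv2.imwrite('pics/e19.png',cv2.resize(im[230:360,180:460,::-1],(784,364),interpolation=cv2.INTER_CUBIC))"
```

```text
t25.00 p [0.6578 0.0282 0.052 ] bed [ 0.0371 -0.0049] xang 0.049 z [ 0.158  0.007 -0.987] F [-8.52 -1.66  4.68] w 0.916
tip z 0.0733 bed [ 0.0433 -0.0049]
t25.05 p [0.6578 0.0281 0.0521] bed [ 0.037 -0.005] xang 0.0489 z [ 0.158  0.007 -0.987] F [-9.66 -0.98  4.88] w 0.921
```

View pics/e19.png

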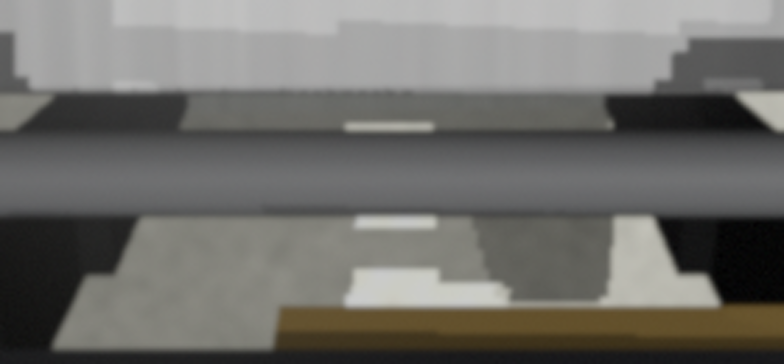

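The force is about 9 N along x plus 5 N downward on the tin. I'll ease the downward part while pushing on to 13 N.

servo_tool:
  series:
    - {"travel": [0.0005, 0, -0.0004], "angular": [0, 0, 0]}
    - {"travel": [0, 0, 0], "angular": [0, 0, 0]}

```text
time: 25.25
position: [0.6579, 0.0281, 0.0521]
tool_rot: [-3.128, -0.076, -0.248]
ft_force: [-8.0, -1.8, 2.4]
grip_width: 0.92
```

servo_tool:
  series:
    - {"travel": [0.0004, 0, -0.0003], "angular": [0, 0, 0]}
    - {"travel": [0, 0, 0], "angular": [0, 0, 0]}

```text
time: 25.45
position: [0.658, 0.0281, 0.0521]
tool_rot: [-3.128, -0.077, -0.246]
ft_force: [-9.9, -0.5, 2.0]
grip_width: 0.922
```

servo_tool:
  series:
    - {"travel": [0.0005, 0, 0], "angular": [0, 0, 0]}
    - {"travel": [0, 0, 0], "angular": [0, 0, 0]}

```text
time: 25.65
position: [0.6581, 0.028, 0.0521]
tool_rot: [-3.128, -0.077, -0.245]
ft_force: [-10.3, -1.3, 2.5]
grip_width: 0.917
```

servo_tool:
  series:
    - {"travel": [0.0005, 0, 0], "angular": [0, 0, 0]}
    - {"travel": [0, 0, 0], "angular": [0, 0, 0]}

```text
time: 25.85
position: [0.6583, 0.028, 0.0521]
tool_rot: [-3.129, -0.077, -0.244]
ft_force: [-10.5, -0.9, 3.3]
grip_width: 0.919
```

```bash
python3 -c "
from h import *
rep();tip()"
```

```text
t25.85 p [0.6583 0.028  0.0521] bed [ 0.0375 -0.0051] xang 0.0491 z [ 0.155  0.006 -0.988] F [-10.46  -0.89   3.31] w 0.919
tip z 0.0733 bed [ 0.0438 -0.0051]
```

servo_tool:
  series:
    - {"travel": [0.0005, 0, 0], "angular": [0, 0, 0]}
    - {"travel": [0, 0, 0], "angular": [0, 0, 0]}

```text
time: 26.05
position: [0.6585, 0.028, 0.0521]
tool_rot: [-3.129, -0.077, -0.243]
ft_force: [-10.1, -1.3, 3.8]
grip_width: 0.92
```

servo_tool:
  series:
    - {"travel": [0.0004, 0, 0], "angular": [0, 0, 0]}
    - {"travel": [0, 0, 0], "angular": [0, 0, 0]}

```text
time: 26.25
position: [0.6586, 0.028, 0.0521]
tool_rot: [-3.129, -0.077, -0.242]
ft_force: [-11.6, -1.4, 4.2]
grip_width: 0.922
```

servo_tool:
  series:
    - {"travel": [0, 0, 0], "angular": [0, 0, 0]}
    - {"travel": [0, 0, 0], "angular": [0, 0, 0]}

```text
time: 26.45
position: [0.6586, 0.028, 0.0522]
tool_rot: [-3.129, -0.077, -0.243]
ft_force: [-12.7, -2.2, 4.0]
grip_width: 0.919
```

servo_tool:
  series:
    - {"travel": [0, 0, 0], "angular": [0, 0, 0]}

```text
time: 26.55
position: [0.6586, 0.028, 0.0521]
tool_rot: [-3.129, -0.077, -0.242]
ft_force: [-11.4, -1.2, 3.8]
grip_width: 0.915
```

The total is about 12.6 N. I'll add a touch and hold.

servo_tool:
  series:
    - {"travel": [0.0003, 0, 0], "angular": [0, 0, 0]}
    - {"travel": [0, 0, 0], "angular": [0, 0, 0]}
    - {"travel": [0, 0, 0], "angular": [0, 0, 0]}

```text
time: 26.85
position: [0.6587, 0.028, 0.0521]
tool_rot: [-3.129, -0.077, -0.242]
ft_force: [-12.7, -1.5, 4.2]
grip_width: 0.916
```

servo_tool:
  series:
    - {"travel": [0, 0, 0], "angular": [0, 0, 0]}
    - {"travel": [0, 0, 0], "angular": [0, 0, 0]}
    - {"travel": [0, 0, 0], "angular": [0, 0, 0]}
    - {"travel": [0, 0, 0], "angular": [0, 0, 0]}

```text
time: 27.25
position: [0.6587, 0.0279, 0.0521]
tool_rot: [-3.129, -0.077, -0.242]
ft_force: [-12.1, -1.6, 3.9]
grip_width: 0.921
```

servo_tool:
  series:
    - {"travel": [0, 0, 0], "angular": [0, 0, 0]}
    - {"travel": [0, 0, 0], "angular": [0, 0, 0]}
    - {"travel": [0, 0, 0], "angular": [0, 0, 0]}
    - {"travel": [0, 0, 0], "angular": [0, 0, 0]}
    - {"travel": [0, 0, 0], "angular": [0, 0, 0]}

```text
time: 27.75
position: [0.6587, 0.028, 0.0521]
tool_rot: [-3.129, -0.077, -0.242]
ft_force: [-11.5, -1.8, 4.6]
grip_width: 0.92
```

```bash
python3 -c "
from h import *
fs=[]
for i in range(4): im=grab('wrist' if i%2 else 'scene','x%d'%i); fs.append(ctrl.get_state()['ft_force'])
print(np.round(fs,1),np.linalg.norm(np.mean(fs,0)));rep();tip()
w=cv2.imread('pics/x1.png');s=cv2.imread('pics/x0.png')
cv2.imwrite('pics/e20.png',np.hstack([cv2.resize(w[220:360,180:460],(400,200)),cv2.resize(s[160:260,320:420],(400,400))[:200]]))
cv2.imwrite('pics/e20s.png',cv2.resize(s[170:270,320:430],(770,600)) )
"
```

```text
[[-11.8  -1.    5. ]
 [-13.1  -1.4   5.8]
 [-12.8  -1.6   4.5]
 [-12.9  -2.2   5.3]] 13.743678902287293
t27.95 p [0.6587 0.028  0.0521] bed [ 0.0379 -0.0052] xang 0.0491 z [ 0.153  0.006 -0.988] F [-12.87  -2.25   5.32] w 0.919
tip z 0.0733 bed [ 0.0442 -0.0052]
```

View pics/e20s.png

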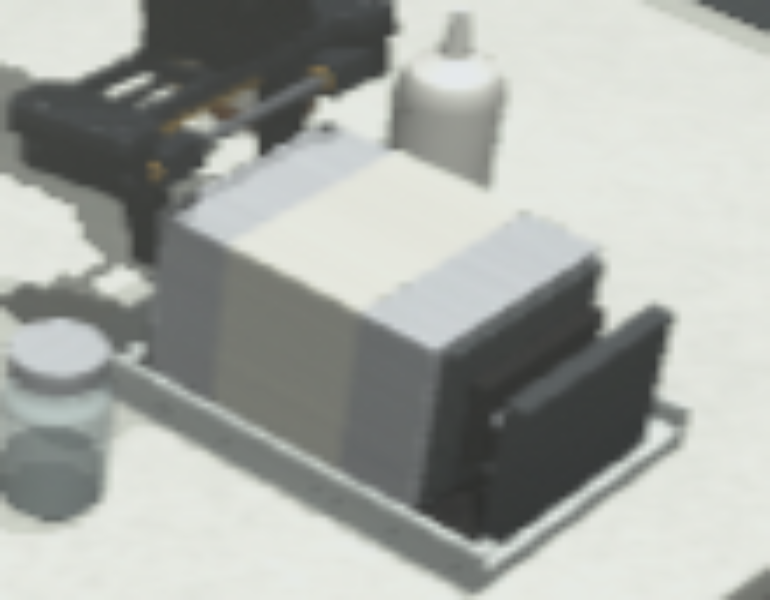

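The push was steady: readings averaged 13.7 N and ran from about 12.5 to 14.4 N for over a second. The tin now presses the pad. I'll release slowly and inspect the catch.

servo_tool:
  series:
    - {"travel": [-0.001, 0, 0], "angular": [0, 0, 0]}
    - {"travel": [-0.001, 0, 0], "angular": [0, 0, 0]}
    - {"travel": [-0.001, 0, 0], "angular": [0, 0, 0]}
    - {"travel": [-0.001, 0, 0], "angular": [0, 0, 0]}
    - {"travel": [-0.001, 0, 0], "angular": [0, 0, 0]}

```text
time: 28.45
position: [0.6575, 0.0279, 0.0524]
tool_rot: [-3.127, -0.076, -0.254]
ft_force: [-2.2, -1.1, -1.5]
grip_width: 0.918
```

servo_tool:
  series:
    - {"travel": [-0.002, 0, 0], "angular": [0, 0, 0]}
    - {"travel": [-0.002, 0, 0], "angular": [0, 0, 0]}
    - {"travel": [-0.004, 0, 0], "angular": [0, 0, 0]}
    - {"travel": [-0.008, 0, 0], "angular": [0, 0, 0]}
    - {"travel": [-0.015, 0, 0], "angular": [0, 0, 0]}

```text
time: 28.95
position: [0.6279, 0.0272, 0.0484]
tool_rot: [-3.126, -0.076, -0.258]
ft_force: [-0.9, -0.6, 0.6]
grip_width: 0.918
```

servo_tool:
  series:
    - {"travel": [-0.03, 0, 0], "angular": [0, 0, 0]}
    - {"travel": [-0.04, 0, 0], "angular": [0, 0, 0]}
    - {"travel": [-0.03, 0, -0.02], "angular": [0, 0, 0]}
    - {"travel": [-0.01, 0, -0.03], "angular": [0, 0, 0]}
    - {"travel": [0, 0, 0], "angular": [0, 0, 0]}

```text
time: 29.45
position: [0.5113, 0.0209, 0.0825]
tool_rot: [-3.128, -0.076, -0.264]
ft_force: [0.7, -1.2, -0.1]
grip_width: 0.92
```

```bash
python3 -c "
from h import *
rep();im=grab('wrist','w21');pic('21');a=cv2.imread('pics/t21.png')[95:265,200:400]
cv2.imwrite('pics/t21c.png',cv2.resize(a,None,fx=3.5,fy=3.5,interpolation=cv2.INTER_CUBIC))"
```

```text
t29.45 p [0.5113 0.0209 0.0825] bed [-0.1097 -0.0051] xang 0.049 z [ 0.168  0.005 -0.986] F [ 0.68 -1.19 -0.05] w 0.92
```

View pics/w21.png

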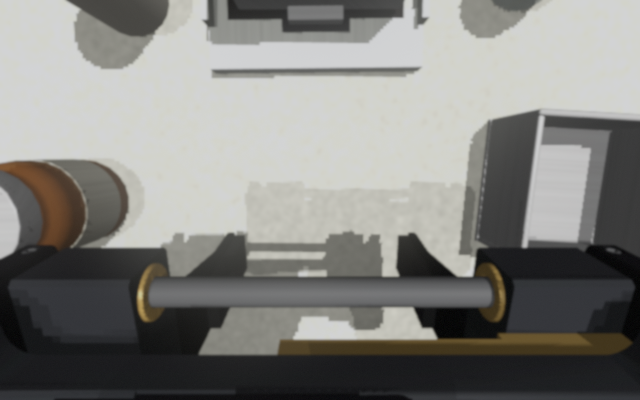

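View pics/t21c.png

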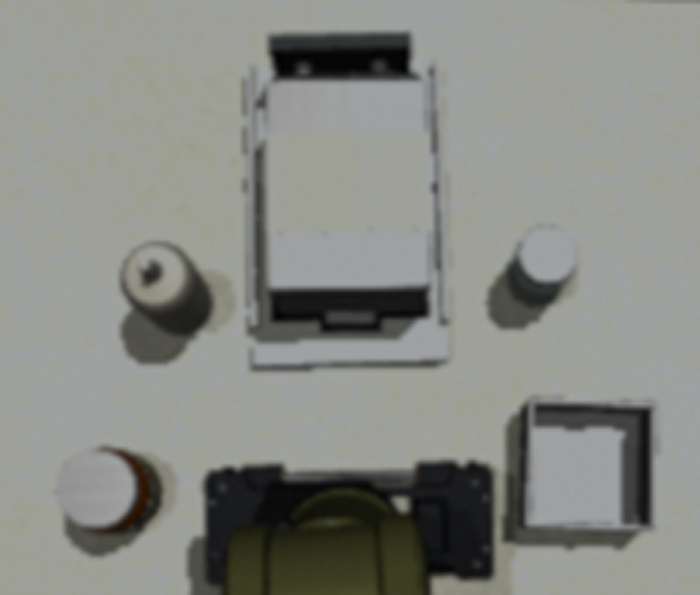

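The tin lies squarely on the bed: its base top edge is at (270,290)-(428,288) in the top crop. The whole catch block shows in front of it at (350,318). I'll take a closer view of the catch with the wrist camera from further back.

servo_tool:
  series:
    - {"travel": [-0.02, 0, -0.04], "angular": [0, 0.1, 0]}
    - {"travel": [0, 0, -0.04], "angular": [0, 0.12, 0]}
    - {"travel": [0, 0, -0.02], "angular": [0, 0.12, 0]}
    - {"travel": [0, 0, 0], "angular": [0, 0, 0]}
    - {"travel": [0, 0, 0], "angular": [0, 0, 0]}

```text
time: 30.1
position: [0.4871, 0.0174, 0.1352]
tool_rot: [3.077, 0.082, 0.563]
ft_force: [0.5, 0.2, 0.3]
grip_width: 0.92
```

```bash
python3 -c "
from h import *
rep();C=cam('wrist');im=grab('wrist','w22')
T=cam('top');f=lambda p:np.array(p)/3.5+[200,95]-.35
P=plane(T,[f((270,290)),f((428,288))],.124);print('base',[bed(p).round(4) for p in P])
grab('top','t22')
for z in(.014,.023):
  print('catch z',z,proj(C,[[*(O+U*x+V*y),z] for x,y in((.031,.02),(.031,-.02),(.041,.02),(.041,-.02))]).round(0).tolist())
"
```

```text
t30.10 p [0.4871 0.0174 0.1352] bed [-0.134  -0.0074] xang 0.0577 z [ 0.354 -0.003 -0.935] F [0.46 0.2  0.29] w 0.92
base [array([0.0418, 0.0541]), array([ 0.0413, -0.0621])]
catch z 0.014 [[290.0, 61.0], [331.0, 62.0], [290.0, 51.0], [331.0, 52.0]]
catch z 0.023 [[290.0, 57.0], [332.0, 57.0], [290.0, 47.0], [332.0, 47.0]]
```

View pics/w22.png

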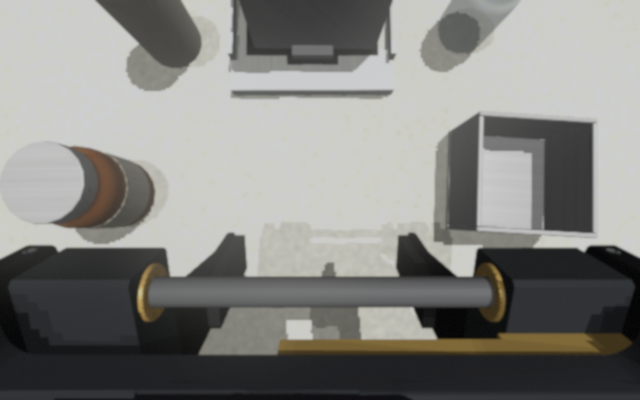

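```bash
python3 -c "
import cv2,numpy as np
w=cv2.imread('pics/w22.png')[20:110,210:410]
w=np.clip(w.astype(int)*1.5,0,255).astype(np.uint8)
t=[cv2.resize(np.clip(cv2.imread('pics/%s.png'%n)[172:202,270:330].astype(int)*1.5,0,255).astype(np.uint8),(400,200),interpolation=cv2.INTER_CUBIC) for n in('t0','t22')]
cv2.imwrite('pics/z22.png',np.vstack([cv2.resize(w,(800,360),interpolation=cv2.INTER_CUBIC),np.hstack(t)]))"
```

```text
(no output)
```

View pics/z22.png

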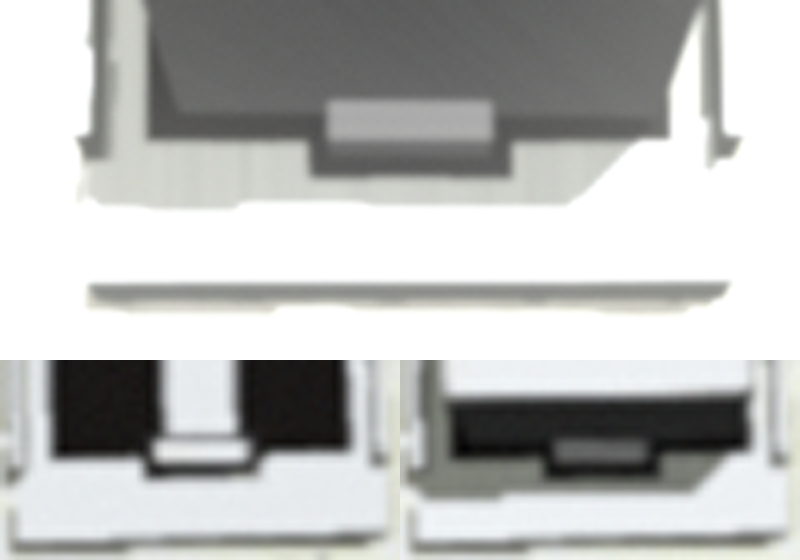

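The catch stands up. In the enlarged wrist view its bright top (325-492, 98-140) and darker front face (to row 158) overlap the lower edge of the tin's base, just as the raised block looked at the start. The base is at 41.5 mm. The fingers are clear and the bystanders are where they were, so I'll hand in.

```bash
python3 -c "
from h import *
a=cv2.imread('pics/t0.png').astype(int);b=cv2.imread('pics/t22.png').astype(int)
for n,(x,y) in dict(squeeze=(246,177),shaker=(355,170),jar=(230,235),pan=(367,228),can=(484,244),cup=(157,258)).items():
    print(n,np.abs(a-b)[y-10:y+10,x-10:x+10].mean().round(1))
ctrl.close_job()"
```

```text
squeeze 2.8
shaker 3.3
jar 3.5
pan 4.0
can 3.5
cup 2.2
the job is handed in; nothing more can be done
```

I pushed the tin square to the bed's front edge and tipped it over, lid towards the buffer, at about 5 to 6 N. I then slid it slowly to the buffer, held the bedding push for over a second, backed off and handed the job in at about 30 s.

**Last checks:**
- **Pose:** the base is about 41.5 mm along the bed, its y centre about -4 mm, and it is square to the bed within about 0.01 rad. The allowed range for the base is 31 to 47.5 mm.
- **Catch:** the pictures show it standing up and overlapping the lower edge of the base. I judged this by eye; its joint value cannot be read.
- **Push:** the wrist force readings during the hold ran from about 12.5 to 14.4 N in total, with 4 to 6 N of that pressing down on the tin. The highest total I read was about 14.4 N. The readings are noisy by about 1 N.
- **Bystanders:** the top picture shows all six unchanged, and the fingers are clear of everything.

**Disagreement:** the fingertips measured about 30 mm higher than the stated tool frame gives, at about 20 mm behind the TCP instead of 11 mm ahead. On the first approach they therefore passed just above the lid, without a force reading or moving the tin. I backed off, measured the offset and used it from then on.

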